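# Clear the assembly plate and hold a heat-sink angle tight in the fence corner

### The arm

A 7-joint arm with a two-finger parallel gripper is mounted at the origin on the work surface. World frame = base frame: x ahead of the robot, y to its left, z up, the work surface at z = 0. Lengths are in m, angles in rad, forces in N, time in s.
With the tool pointing down it reaches from about 0.4 to 0.875 m from the base axis. Payload 6.5 kg.
Tool frame: the origin (TCP) lies midway between the tips of the shut fingers; the grasp point (between the pads) lies grip_point_offset behind it (grip_point_offset is the distance from the TCP to the grasp point, in m); z points along the fingers, y is the direction in which the jaws open and shut (so a half turn about z gives the same grasp; the last joint's range is limited). The gripper opens to 88 mm and grips with 3 to 60 N. Pads are 18 mm wide; open, the fingers measure 123 mm over their backs; the gripper's body (75 mm by 187 mm) begins 45 mm behind the grasp point.
Start: joints at [-1.273, 0.536, -0.004, 1.538, 0.003, 1.067, -0.071], TCP at [0.231, 0.607, 0.204] pointing down, gripper open.
Joint ranges: [-2.7, 2.7], [-0.37, 2.16], [-1.27, 1.26], [0.24, 2.4], [-1.31, 4.45], [0.19, 1.91], [-2.76, 2.76]. Speed limits (rad/s): [2.39, 2.39, 3.14, 3.14, 3.14, 3.14, 3.14].

### API

Orientations are given as [roll, pitch, yaw] about the fixed x, y, z axes, in that order (R = Rz(yaw) Ry(pitch) Rx(roll)).
In Python, from plant import * gives the robot as it stands.
- The arm moves only by the tool jog_arm, never from a script. Its argument "motion" is a list of rows, each a list of 7 numbers: the opening, from 0 (shut) to 1 (fully open), then the shift along the tool's x, y, z in mm, then the turn, a rotation vector about the tool's x, y, z in degrees. In form: [[hand, x, y, z, ax, ay, az], ...]. A call has 1 to 8 rows; each row shifts and turns the commanded pose from where the row before left it, along the tool's axes as they then stand; what a row does not reach is not made up. A row lasts 1/10 s, in which the tool goes at most 50 mm and 8.59 degrees, less where a joint would pass 70% of its speed; a pose out of reach is approached as far as the arm can. A call with a gripper value outside its range is refused whole. The fingers move at their own pace and stop on an object; "grip_force" is the grip in N (left out, the last holds). Time passes only in rows, so rows that do not move let the fingers close. It gives the time, the measured TCP pose, the force and the opening at its end, in the units of the state.
- read_state(): the state, without advancing time (a new reading comes with each control period).
- read_camera(name): name is "scene" or "side" or "wrist"; returns a dict with "color" (384x512x3 uint8, blue, green, red), "K" (3x3 intrinsics, pixels), "position" and "orientation" of the camera in the world; the wrist camera has in their place "mount" (4x4, takes a point from camera to tool coordinates, whose origin is the TCP and whose axes are the flange's). Camera axes: x right, y up, looking along -z (the intrinsics and any distortion apply to the point x, -y, -z); pixel columns grow to the right and rows downward; lengths in m; the calibration is good to about 2 mm. The wrist camera is an equidistant fisheye: a pixel r from the principal point sees the ray r / f radians off the axis. A picture is of the moment at which its call begins: read the wrist's pose just before it. There is no depth.
- job_done(): hands the job in, once; it reports no verdict.
The state is a dict: "t": time; "qpos": joint angles; "joint_velocities": joint speeds; "tau": joint torques, N m; "ee_pos": TCP position; "tcp_rot": TCP orientation; "contact_force": force on the tool from outside, world axes, zero at the start; "torque": the same for the moment, N m; "opening": finger opening in m.
Only numpy, scipy, OpenCV 4.12 (cv2) and the standard library are available. Lean on these libraries where they do the work, as an engineer would, in place of code of your own. Each camera call takes 0.05 s, during which the arm holds its last target.

### The job

Pick up the wooden scraper block and, with it, wipe the three loose metal chips off the steel assembly plate. Then, with the block still in the gripper, set it inside the aluminium angle, slide the angle flat against the fence and keep pressing it with one diagonal push, firmly (about 10 N each way) against the fence and down on the plate together. Finish while holding that push, block in the gripper; touch the chips and the angle with the block only, and leave the other things on the bench where they are.

Things in the scene. Friction and masses are not known exactly. Their poses are not given: they have to be found in the camera images.
- fixture: Fixed fixture on the mat: dark steel plate with a steel fence bar near its far edge. Origin at mat level below the middle of the fence's working face; x points from the open plate into the fence, y along the fence, z up. Plate: x -190 to +30 mm, y -120 to +120, top at z 10. Position and yaw vary.
- plate: The fixture's steel plate (same origin and axes as the fixture).
- fence: The fixture's fence bar (same origin and axes as the fixture): x 0 to +20 mm, y -120 to +120 mm, top at z 34 mm. Its working face is the plane x = 0, facing -x.
- angle: Workpiece: loose L-section aluminium angle, about 90 g, 90 mm long (y), 5 mm thick. Foot flat on the plate, x 0 to -50 mm; upright leg x 0 to -5, 28 mm high overall. Origin: underside, mid-length, at the leg's outer face, which goes on the fence; x points out of that face. Starts on the plate, 92 to 125 mm short of the fence, nearly parallel. Seated: origin at fixture x 0, z 10, x axes alike.
- block: Wooden scraper block, 75 g, standing on the mat left or right of the fixture. Lower part 28 mm (x) by 70 mm (y) by 34 mm high; above it, centred, a grip rib 18 mm (x) by 56 mm (y) from 34 to 70 mm height. Origin at the centre of the underside, z up. Pinch the rib across its 18 mm (along the block's x). Symmetric under a half turn.
- chip0: Loose chip, sawn-off copper bar end 14 x 12 x 8 mm, 12 g; origin at the centre of the face it starts on (its underside). The three chips lie on the plate between angle and fence, 10 to 40 mm from the fence face, within 70 mm of its middle.
- chip1: Loose chip, sawn-off copper bar end 12 x 16 x 7 mm, 12 g; origin at the centre of the face it starts on (its underside).
- chip2: Loose chip, sawn-off copper bar end 13 x 13 x 10 mm, 12 g; origin at the centre of the face it starts on (its underside).
- spool: Bystander: spool of solder, 60 mm diameter, 40 mm high, on the mat on the other side of the fixture from the block. Origin at the centre of its underside.
- jar: Bystander: small amber jar, 50 mm diameter, 50 mm high, near the far left corner of the fixture. Origin at the centre of its underside.
- driver: Bystander: screwdriver lying beyond the fixture. Origin on its underside.

How it is judged:
On the way, in this order (a step that is already met when the one before it is completed fails the run):
1. the block is lifted off the mat in the gripper (contact force between the fingers and block above 2 N and height (world z) of block above 0.008 m), for 0.1 s.
2. all three chips are off the plate, the block still in the gripper and the angle not yet at the fence (contact force between the fingers and block above 2 N and (y of chip0 in the frame of fixture above 0.121 m or y of chip0 in the frame of fixture below -0.121 m or x of chip0 in the frame of fixture below -0.191 m or x of chip0 in the frame of fixture above 0.031 m) and height (world z) of each of chip0, chip1, chip2 below 0.03 m and (y of chip1 in the frame of fixture above 0.121 m or y of chip1 in the frame of fixture below -0.121 m or x of chip1 in the frame of fixture below -0.191 m or x of chip1 in the frame of fixture above 0.031 m) and (y of chip2 in the frame of fixture above 0.121 m or y of chip2 in the frame of fixture below -0.121 m or x of chip2 in the frame of fixture below -0.191 m or x of chip2 in the frame of fixture above 0.031 m) and x of angle in the frame of fixture below -0.03 m), for 0.2 s.
3. the angle stands flat against the fence, pressed by the held block against fence and plate (contact force between the fingers and block above 2 N and x of angle in the frame of fixture between -0.0025 and 0.003 m and z of angle in the frame of fixture between 0.007 and 0.0125 m and y of angle in the frame of fixture between -0.09 and 0.09 m and angle between the x axis of angle and the x axis of fixture, either way round below 0.035 rad and angle between angle's own z axis and vertical below 0.04 rad and contact force between angle and fence above 3 N and contact force between angle and plate above 3.5 N and contact force between block and angle above 3 N), for 0.2 s.
At the end, for the whole second after the job is handed in: Chip centres outside the plate's outline; angle within 2.5 mm of the fence, on the plate, square within 2 degrees, flat, along the fence; the block, held in the fingers, presses it with over 3 N on the fence and over 3.5 N on the plate at once; fingers off the angle (all of step 3 and (y of chip0 in the frame of fixture above 0.121 m or y of chip0 in the frame of fixture below -0.121 m or x of chip0 in the frame of fixture below -0.191 m or x of chip0 in the frame of fixture above 0.031 m) and height (world z) of each of chip0, chip1, chip2 below 0.03 m and (y of chip1 in the frame of fixture above 0.121 m or y of chip1 in the frame of fixture below -0.121 m or x of chip1 in the frame of fixture below -0.191 m or x of chip1 in the frame of fixture above 0.031 m) and (y of chip2 in the frame of fixture above 0.121 m or y of chip2 in the frame of fixture below -0.121 m or x of chip2 in the frame of fixture below -0.191 m or x of chip2 in the frame of fixture above 0.031 m) and contact force between the fingers and angle below 0.5 N and linear speed of angle below 0.02 m/s); the arm keeps its last pose, push and grip.
It fails at once if the fingers touch a chip or the angle (the block does that work) (contact force between the fingers and chip0 above 1 N or contact force between the fingers and chip1 above 1 N or contact force between the fingers and chip2 above 1 N or contact force between the fingers and angle above 1 N).
It fails at once if a bystander is displaced by more than 30 mm (distance of any of spool, jar, driver from where it was at the start of the episode above 0.03 m).
It also fails if it takes over 58 s, if anything falls off the work surface, if the arm or the gripper's body presses on something with over 40 N, if the wrist force passes 120 N, or if a joint passes its speed limit or range.

## Working session

There is one attempt and no reset: what is moved stays moved. The work goes in short steps, Python scripts to look and compute and a tool call to move; the robot and the scene stay as the last step left them, time stands still between calls to the robot, and variables do not carry over. Pictures are saved under pics/ and viewed, and the job is handed in when it is done.

Besides the shell and the picture viewer there is one more tool, called after ">>>" as name(argument=value, ...), one argument or row to a line, values as JSON. jog_arm: Moves the arm, as the interface text tells. Its arguments: {"type":"object","properties":{"motion":{"type":"array","items":{"type":"array","items":{"type":"number"}}},"grip_force":{"type":"number"}},"required":["motion"]}

```bash
ls; mkdir -p pics
python3 - <<'E'
from plant import *
import cv2
s=read_state(); print(s)
for n in ["scene","side","wrist"]:
    c=read_camera(n); cv2.imwrite(f"pics/{n}0.png",c["color"])
    print(n,{k:v for k,v in c.items() if k!="color"})
try: print(grip_point_offset)
except Exception as e: print(e)
E
```

```text
pics
{'t': 0.0, 'qpos': array([-1.27323402,  0.53721741, -0.00442324,  1.53883184,  0.00258663,
        1.06729265, -0.07117801]), 'joint_velocities': array([ 0.00023086,  0.00177671,  0.00097419,  0.00042505,  0.00029133,
       -0.00077351, -0.00105661]), 'tau': array([ 3.60952581e-04, -5.70984900e+01,  9.90791693e-01, -2.51613450e+01,
       -5.61907352e-02,  1.77184475e-02,  1.58197645e-04]), 'ee_pos': array([0.23105414, 0.60683862, 0.20262216]), 'tcp_rot': array([-3.13985353e+00,  1.23859758e-04,  2.77790461e+00]), 'contact_force': array([0.43980069, 0.40338672, 0.16735732]), 'torque': array([-0.0102517 , -0.02693214,  0.03064249]), 'opening': 0.08817959842273962}
scene {'K': array([[457.51393903,   0.        , 259.95479766],
       [  0.        , 457.51393903, 193.28967497],
       [  0.        ,   0.        ,   1.        ]]), 'position': array([1.0985143 , 0.37198814, 1.01526873]), 'orientation': array([5.63560428e-01, 1.34504770e-03, 2.18761352e+00])}
side {'K': array([[459.60290137,   0.        , 255.63342459],
       [  0.        , 459.60290137, 190.74294435],
       [  0.        ,   0.        ,   1.        ]]), 'position': array([ 0.26188307, -1.037323  ,  0.74747798]), 'orientation': array([ 1.00713174,  0.02103868, -0.34684584])}
wrist {'K': array([[297.31863964,   0.        , 250.59757066],
       [  0.        , 297.31863964, 185.76824862],
       [  0.        ,   0.        ,   1.        ]]), 'mount': array([[-4.20551448e-04,  9.66313829e-01,  2.57366290e-01,
         6.70737357e-02],
       [ 9.99999853e-01,  3.17979515e-04,  4.40164031e-04,
        -3.92715847e-04],
       [ 3.43499382e-04,  2.57366437e-01, -9.66313820e-01,
        -1.80680969e-01],
       [ 0.00000000e+00,  0.00000000e+00,  0.00000000e+00,
         1.00000000e+00]])}
0.0187
```

View pics/scene0.png

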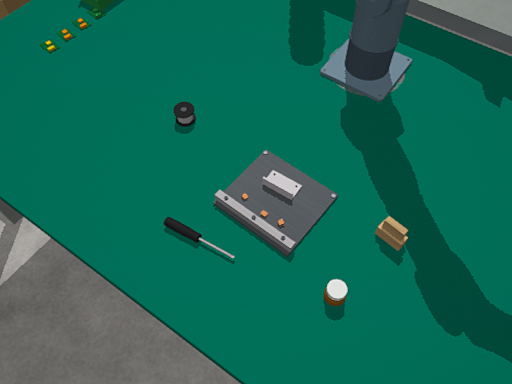

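View pics/side0.png

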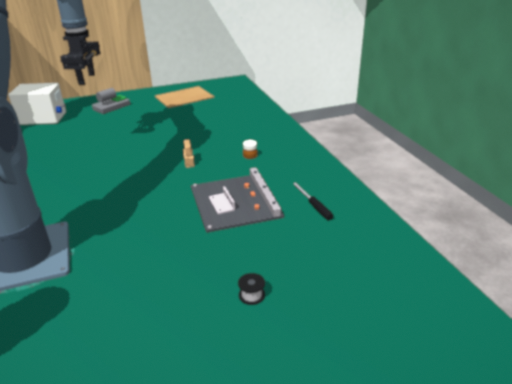

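View pics/wrist0.png

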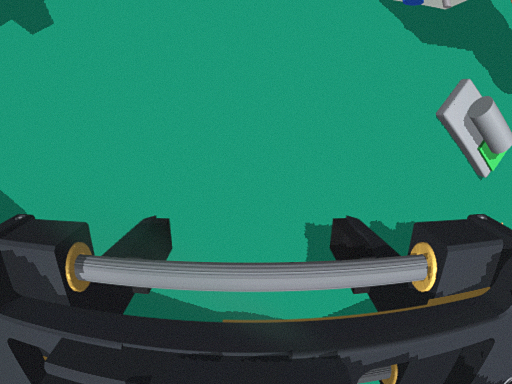

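The scene view shows the plate with its fence at (215–293, 195–245), the angle at (282,184), the chips at (245,197), (264,213) and (281,222), and the block at (393,233). The spool is at (185,113), the jar at (336,292) and the driver at (200,238). I'll zoom in.

```bash
cat > h.py <<'E'
from plant import *
import cv2, numpy as np
from scipy.spatial.transform import Rotation as Ro
def pose(c,s=None):
    if "mount" in c:
        T=np.eye(4);T[:3,:3]=Ro.from_euler('xyz',s["tcp_rot"]).as_matrix();T[:3,3]=s["ee_pos"]
        T=T@c["mount"]; return T[:3,:3],T[:3,3]
    return Ro.from_euler('xyz',c["orientation"]).as_matrix(),np.array(c["position"])
def ray(c,px,s=None):
    R,p=pose(c,s);K=c["K"]
    a=np.array([(px[0]-K[0,2])/K[0,0],(px[1]-K[1,2])/K[1,1]])
    if "mount" in c:
        r=np.hypot(*a); d=np.array([a[0]/r*np.sin(r),-a[1]/r*np.sin(r),-np.cos(r)])
    else: d=np.array([a[0],-a[1],-1])
    return p,R@d
def onz(c,px,z,s=None):
    p,d=ray(c,px,s); return p+d*(z-p[2])/d[2]
def proj(c,X,s=None):
    R,p=pose(c,s);K=c["K"];v=R.T@(np.array(X)-p);v=v*[1,-1,-1]
    if "mount" in c:
        th=np.arctan2(np.hypot(v[0],v[1]),v[2]);u=v[:2]/np.hypot(v[0],v[1])*th
    else: u=v[:2]/v[2]
    return np.array([K[0,0]*u[0]+K[0,2],K[1,1]*u[1]+K[1,2]])
E
python3 - <<'E'
import cv2
a=cv2.imread("pics/scene0.png")
cv2.imwrite("pics/z1.png",cv2.resize(a[140:260,205:345],None,fx=5,fy=5,interpolation=cv2.INTER_CUBIC)[:600,:800])
cv2.imwrite("pics/z2.png",cv2.resize(a[205:315,310:420],None,fx=5,fy=5,interpolation=cv2.INTER_CUBIC))
a=cv2.imread("pics/side0.png")
cv2.imwrite("pics/z3.png",cv2.resize(a[130:235,180:290],None,fx=5,fy=5,interpolation=cv2.INTER_CUBIC))
E
```

```text
(no output)
```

View pics/z1.png

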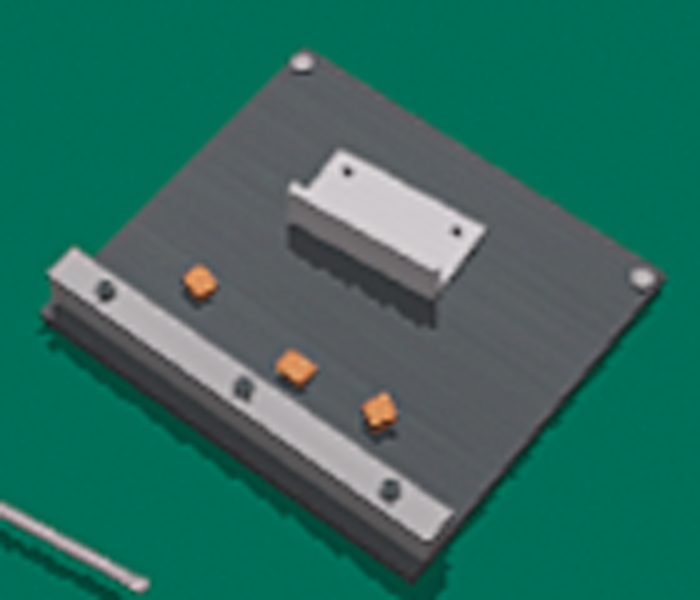

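View pics/z2.png

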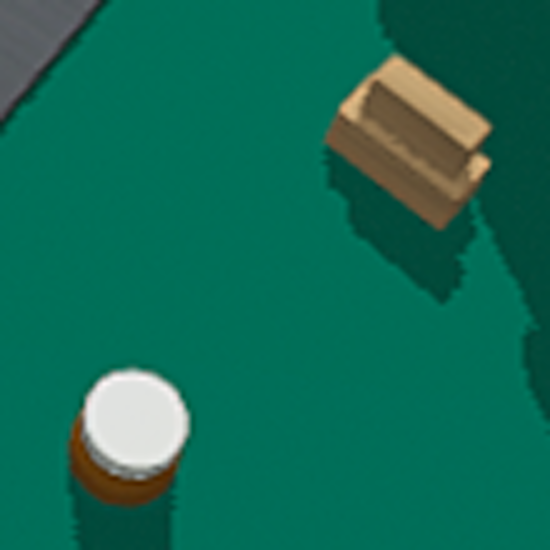

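View pics/z3.png

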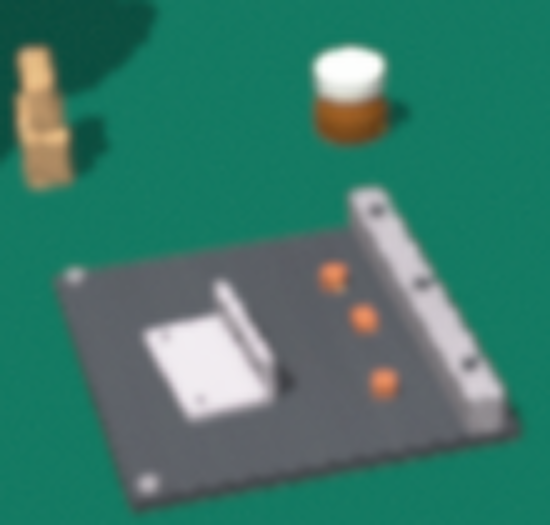

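The zooms are clear. Plate top corners in z1 are at about (307,50), (664,277), (417,578) and (46,313). I'll compute the poses from these.

```bash
cat > m0.py <<'E'
from h import *
c=read_camera("scene"); d=read_camera("side")
def sc(p,z): return onz(c,((p[0]+.5)/5-.5+205,(p[1]+.5)/5-.5+140),z)
def sc2(p,z): return onz(c,((p[0]+.5)/5-.5+310,(p[1]+.5)/5-.5+205),z)
def sd(p,z): return onz(d,((p[0]+.5)/5-.5+180,(p[1]+.5)/5-.5+130),z)
P=lambda *a: print(*[np.round(x,4) if not isinstance(x,str) else x for x in a])
C=[sc(p,.01) for p in [(307,50),(664,277),(417,578),(46,313)]]
for x in C: P(x)
P('sides',[np.linalg.norm(C[i]-C[(i+1)%4]) for i in range(4)])
# side view: corners
D=[sd(p,.01) for p in [(130,508),(57,275),(522,432)]]
for x in D: P('side',x)
# fence far top / near edges z .034 scene
F=[sc(p,.034) for p in [(75,247),(455,515),(430,542),(48,272)]]
for x in F: P('fence',x)
src=np.array([[-190,0],[ -190,0]])
# fit: corners -> fixture coords. corner0 (robot side right?) decide sign
x_dir=((C[2]+C[3])-(C[0]+C[1]))[:2]; yaw=np.arctan2(x_dir[1],x_dir[0])
y_dir=(C[1]+C[2]-C[0]-C[3])[:2]; P('yaw',yaw,'yaw from y',np.arctan2(y_dir[1],y_dir[0])-np.pi/2)
E
cat >> m0.py <<'E'
loc=np.array([[-.19,-.12],[-.19,.12],[.03,.12],[.03,-.12]])
W=np.array(C)[:,:2]
lm=loc.mean(0);wm=W.mean(0)
H=(loc-lm).T@(W-wm); yaw=np.arctan2(H[0,1]-H[1,0],H[0,0]+H[1,1])
R=np.array([[np.cos(yaw),-np.sin(yaw)],[np.sin(yaw),np.cos(yaw)]]); o=wm-R@lm
P('fixture',o,yaw,'resid',W-(loc@R.T+o))
fx=lambda X:R.T@(X[:2]-o)
for x in F: P('fence fx',fx(x))
for p,z in zip([(200,281),(294,367),(379,411)],[.018,.017,.019]): P('chip sc',fx(sc(p,z)))
for p,z in zip([(384,383),(364,318),(332,277)],[.018,.017,.019]): P('chip sd',fx(sd(p,z)))
for p,z in [((291,185),.038),((440,272),.038),((437,297),.01),((290,220),.01),((485,230),.015),((340,150),.015)]: P('angle sc',fx(sc(p,z)))
for p,z in [((220,283),.038),((270,363),.038),((147,330),.015),((190,418),.015),((272,402),.01)]: P('angle sd',fx(sd(p,z)))
# block: rib top corners, base
for p,z in [((395,55),.07),((492,128),.07),((470,150),.07),((372,82),.07),((325,140),0),((441,230),0)]: P('block',sc2(p,z),'fx',fx(sc2(p,z)))
for p,z in [((17,50),.07),((48,48),.07),((50,75),.07),((27,188),.0),((72,183),0)]: P('block sd',sd(p,z))
P('jar',fx(sc2((135,418),.05)),sc2((135,418),.05))
P('spool',onz(c,(185,107),.04),fx(onz(c,(185,107),.04)))
E
python3 m0.py
```

```text
[ 0.4548 -0.0656  0.01  ]
[0.4694 0.1703 0.01  ]
[0.6853 0.1597 0.01  ]
[ 0.6717 -0.0777  0.01  ]
sides [0.2364 0.2162 0.2377 0.2172]
side [ 0.4528 -0.0738  0.01  ]
side [0.4707 0.1729 0.01  ]
side [ 0.6724 -0.0861  0.01  ]
fence [ 0.6424 -0.0793  0.034 ]
fence [0.6576 0.1615 0.034 ]
fence [0.6762 0.1595 0.034 ]
fence [ 0.6622 -0.0812  0.034 ]
yaw -0.0524 yaw from y -0.0596
fixture [0.6502 0.0422] -0.0563 resid [[ 0.0011  0.0013]
 [ 0.0022 -0.0024]
 [-0.0015 -0.0006]
 [-0.0017  0.0017]]
fence fx [-0.0009 -0.1218]
fence fx [0.0006 0.1195]
fence fx [0.0194 0.1186]
fence fx [ 0.019  -0.1225]
chip sc [-0.0323 -0.0655]
chip sc [-0.0229  0.0035]
chip sc [-0.0286  0.0527]
chip sd [-0.0323 -0.0681]
chip sd [-0.0235  0.0023]
chip sd [-0.0297  0.0497]
angle sc [-0.0975 -0.0576]
angle sc [-0.1026  0.0343]
angle sc [-0.1046  0.0329]
angle sc [-0.0947 -0.0559]
angle sc [-0.1507  0.0297]
angle sc [-0.144  -0.0609]
angle sd [-0.1019  0.0343]
angle sd [-0.0949 -0.0574]
angle sd [-0.1477  0.0334]
angle sd [-0.1433 -0.0629]
angle sd [-0.0945 -0.0551]
block [0.4869 0.3105 0.07  ] fx [-0.1782  0.2587]
block [0.496 0.365 0.07 ] fx [-0.1721  0.3136]
block [0.5123 0.3617 0.07  ] fx [-0.1556  0.3113]
block [0.5063 0.3083 0.07  ] fx [-0.1587  0.2576]
block [0.5055 0.2996 0.    ] fx [-0.1589  0.2489]
block [0.5168 0.3687 0.    ] fx [-0.1516  0.3185]
block sd [0.4949 0.3706 0.07  ]
block sd [0.5151 0.3656 0.07  ]
block sd [0.5072 0.325  0.07  ]
block sd [0.4802 0.3061 0.    ]
block sd [0.5098 0.3015 0.    ]
jar [0.0413 0.2599] [0.706  0.2994 0.05  ]
spool [ 0.4821 -0.3299  0.04  ] [-0.1469 -0.3809]
```

```bash
cat > plan.py <<'E'
from h import *
import sys
# usage plan.py x y z yawdeg  (world TCP target)
def plan(x,y,z,yaw,s=None):
    s=s or read_state()
    R=Ro.from_euler('xyz',s["tcp_rot"]).as_matrix()
    d=R.T@(np.array([x,y,z])-s["ee_pos"])*1000
    Rt=Ro.from_euler('xyz',[np.pi,0,np.radians(yaw)]).as_matrix()
    rv=np.degrees(Ro.from_matrix(R.T@Rt).as_rotvec())
    d2=Rt.T@(np.array([x,y,z])-s["ee_pos"])*1000
    print('t',s["t"],'pos',np.round(s["ee_pos"],4),'rot',np.round(np.degrees(s["tcp_rot"]),2),'F',np.round(s["contact_force"],1),'open',round(s["opening"],4))
    print('shift now-axes',np.round(d,1),'turn',np.round(rv,2),'shift if turned first',np.round(d2,1))
if __name__=="__main__": plan(*map(float,sys.argv[1:5]))
E
python3 plan.py 0.5 0.337 0.2 80.8
```

```text
t 0.25 pos [0.2312 0.6072 0.2031] rot [-1.7995e+02  1.0000e-02  1.5916e+02] F [-0.5 -0.2  0.1] open 0.0878
shift now-axes [-347.3 -156.8    3.3] turn [-4.000e-02  4.000e-02  7.836e+01] shift if turned first [-223.7  308.5    3.1]
```

>>> jog_arm(
  motion=[
    [1,-20,-9,0,0,0,0],
    [1,-45,-20,0,0,0,0],
    [1,-45,-20,0,0,0,0],
    [1,-45,-20,0,0,0,0],
    [1,-45,-20,0,0,0,0],
    [1,-45,-20,0,0,0,0],
    [1,-45,-20,0,0,0,0],
    [1,-45,-20,0,0,0,0],
  ],
)

```text
t: 1.05
ee_pos: [0.4925, 0.3475, 0.2036]
tcp_rot: [3.141, 0.0, 2.778]
contact_force: [-0.2, 0.2, 0.4]
opening: 0.0882
```

>>> jog_arm(
  motion=[
    [1,-12,-8,0,0,0,8.3],
    [1,0,0,0,0,0,8.5],
    [1,0,0,0,0,0,8.5],
    [1,0,0,0,0,0,8.5],
    [1,0,0,0,0,0,8.5],
    [1,0,0,0,0,0,8.5],
    [1,0,0,0,0,0,8.5],
    [1,0,0,0,0,0,8.5],
  ],
)

```text
t: 1.85
ee_pos: [0.4996, 0.3373, 0.2034]
tcp_rot: [-3.141, 0.0, 1.588]
contact_force: [-0.1, -0.5, 0.4]
opening: 0.0883
```

>>> jog_arm(
  motion=[
    [1,0,0,0,0,0,8.5],
    [1,0,0,0,0,0,2],
    [1,0,0,0,0,0,0],
    [1,0,0,0,0,0,0],
  ],
)

```text
t: 2.25
ee_pos: [0.4996, 0.3373, 0.2035]
tcp_rot: [-3.141, 0.0, 1.413]
contact_force: [-0.2, -0.9, 0.1]
opening: 0.0883
```

```bash
python3 plan.py 0.5 0.337 0.2 80.8
python3 - <<'E'
from h import *
s=read_state(); c=read_camera("wrist"); cv2.imwrite("pics/w1.png",c["color"])
# expected rib top corners
for a in (-.028,.028):
  for b in (-.009,.009):
    y=-.16; X=[.5+b*np.cos(y)-a*np.sin(y),.337+b*np.sin(y)+a*np.cos(y),.07]; print(np.round(proj(c,X,s),1))
E
```

```text
t 2.25 pos [0.4996 0.3373 0.2035] rot [-1.7999e+02  1.0000e-02  8.0940e+01] F [-0.2 -0.9  0.1] open 0.0883
shift now-axes [-0.2  0.4  3.5] turn [-0.01  0.01  0.14] shift if turned first [-0.2  0.4  3.5]
[244.  194.6]
[260.4 194.7]
[243.9 144. ]
[260.8 144. ]
```

View pics/w1.png

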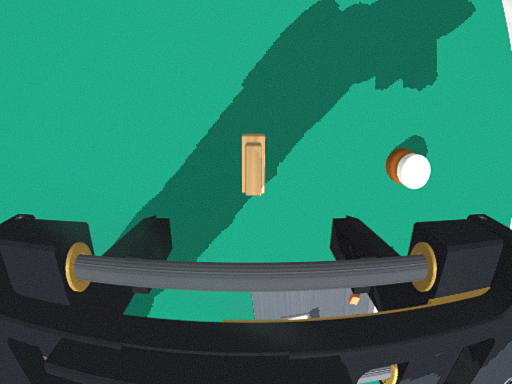

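The wrist picture shows the block at (253,165), with the rib upright in the image and close to where I predicted (244–260, 144–195). I'll zoom in to check the yaw.

Run:
```python
import cv2
a=cv2.imread("pics/w1.png")
cv2.imwrite("pics/w1z.png",cv2.resize(a[125:205,225:285],None,fx=7,fy=7,interpolation=cv2.INTER_CUBIC))
```

```text
(no output)
```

View pics/w1z.png

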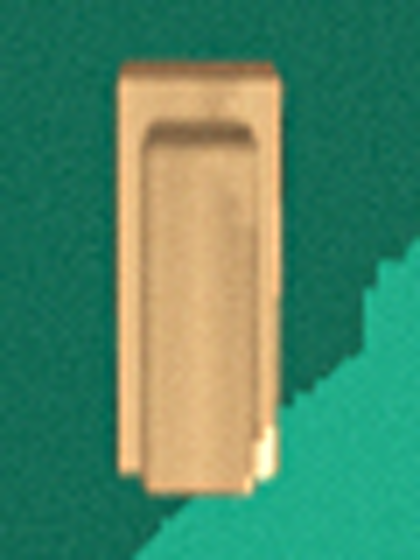

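The yaw agrees to a fraction of a degree. The rib sits about 1.3 mm toward tool +y and is centred along its length, so I'll descend with the TCP going to z ≈ 0.037.

>>> jog_arm(
  motion=[
    [1,0,1.3,25,0,0,0],
    [1,0,0,40,0,0,0],
    [1,0,0,40,0,0,0],
    [1,0,0,30,0,0,0],
    [1,0,0,20,0,0,0],
    [1,0,0,11,0,0,0],
    [1,0,0,0,0,0,0],
  ],
  grip_force=40,
)

```text
t: 3.0
ee_pos: [0.5003, 0.3365, 0.0364]
tcp_rot: [-3.14, 0.002, 1.412]
contact_force: [-0.2, -0.5, 0.2]
opening: 0.0885
```

>>> jog_arm(
  motion=[
    [0,0,0,0,0,0,0],
    [0,0,0,0,0,0,0],
    [0,0,0,0,0,0,0],
    [0,0,0,0,0,0,0],
    [0,0,0,0,0,0,0],
    [0,0,0,0,0,0,0],
    [0,0,0,0,0,0,0],
    [0,0,0,0,0,0,0],
  ],
  grip_force=40,
)

```text
t: 3.8
ee_pos: [0.501, 0.337, 0.0375]
tcp_rot: [-3.142, 0.0, 1.411]
contact_force: [0.3, -0.7, 0.4]
opening: 0.0262
```

>>> jog_arm(
  motion=[
    [0,0,0,0,0,0,0],
    [0,0,0,0,0,0,0],
    [0,0,0,0,0,0,0],
    [0,0,0,0,0,0,0],
  ],
)

```text
t: 4.2
ee_pos: [0.501, 0.337, 0.0375]
tcp_rot: [-3.142, 0.0, 1.411]
contact_force: [-0.6, 0.0, -0.4]
opening: 0.0001
```

>>> jog_arm(
  motion=[
    [0,0,0,-5,0,0,0],
    [0,0,0,-15,0,0,0],
    [0,0,0,-30,0,0,0],
    [0,0,0,-20,0,0,0],
    [0,0,0,0,0,0,0],
    [0,0,0,0,0,0,0],
  ],
)

```text
t: 4.8
ee_pos: [0.5013, 0.3373, 0.1084]
tcp_rot: [3.141, -0.001, 1.411]
contact_force: [0.3, -0.0, 0.8]
opening: 0.0003
```

Run:
```python
from h import *
for n in ["wrist","side","scene"]:
    s=read_state();c=read_camera(n);a=c["color"]
    if n!="wrist":
        p=proj(c,s["ee_pos"]).astype(int);print(n,p)
        a=cv2.resize(a[p[1]-60:p[1]+60,p[0]-60:p[0]+60],None,fx=5,fy=5,interpolation=cv2.INTER_CUBIC)
    cv2.imwrite(f"pics/{n}2.png",a)
print(s["ee_pos"],s["opening"],s["contact_force"])
```

```text
side [185 133]
scene [400 217]
[0.50037086 0.33679506 0.10699941] 0.0007175612572566297 [-0.11823178  0.02386126 -0.3610167 ]
```

View pics/side2.png

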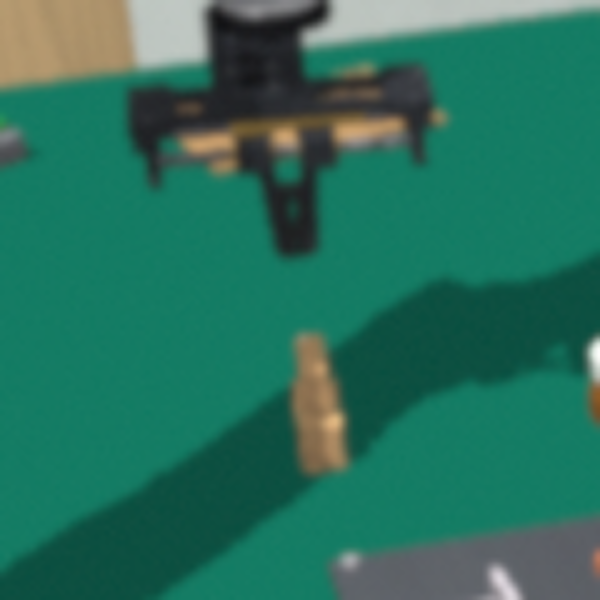

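View pics/scene2.png

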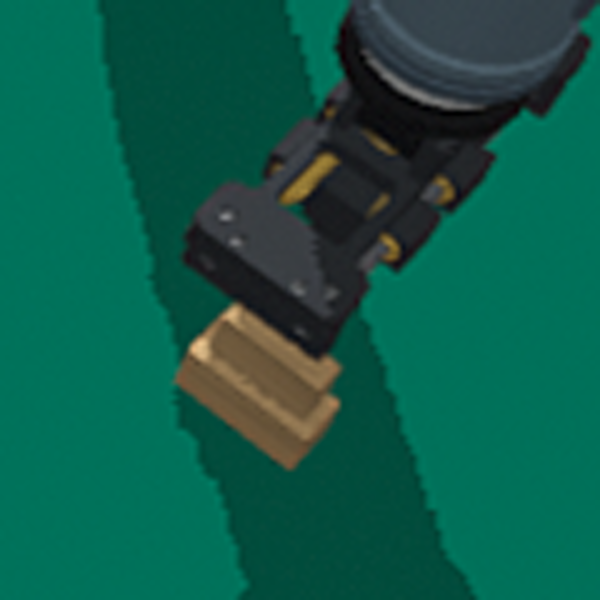

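View pics/wrist2.png

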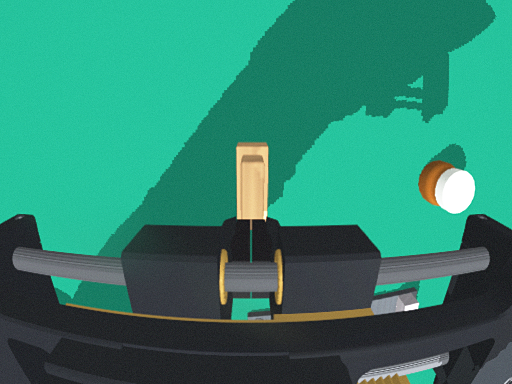

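The grasp missed: the opening went to 0 and the block is still standing at (315,400) in side2. The finger tip shows at (295,250), while the TCP should project to (300,300). I'll find the real tip offset before moving.

Run:
```python
from h import *
s=read_state(); w=read_camera("wrist"); sd=read_camera("side"); sc=read_camera("scene")
R=Ro.from_euler('xyz',s["tcp_rot"]).as_matrix()
print(s["ee_pos"],s["qpos"])
for dz in (0,-.0187,-.04,-.06):
    X=s["ee_pos"]+R@[0,0,dz]; print(dz,'wrist',proj(w,X,s).round(1),'side',proj(sd,X).round(1),'scene',proj(sc,X).round(1))
for a in (-.028,.028):
  for b in (-.009,.009):
    y=-.16; X=[.5013+b*np.cos(y)-a*np.sin(y),.337+b*np.sin(y)+a*np.cos(y),.07]; print('rib exp',np.round(proj(w,X,s),1))
cv2.imwrite("pics/w3z.png",cv2.resize(w["color"][130:330,170:340],None,fx=3,fy=3,interpolation=cv2.INTER_CUBIC))
cv2.imwrite("pics/s3.png",sd["color"]); cv2.imwrite("pics/sc3.png",sc["color"])
```

```text
[0.50031586 0.33667152 0.10674628] [-0.91578489  0.5955759   0.34463667  1.75714858 -0.25843027  0.83515049
 -0.61049524]
0 wrist [252.6 212. ] side [185.6 133.4] scene [400.1 217.6]
-0.0187 wrist [252.8 222.9] side [185.1 128.2] scene [402.3 213.6]
-0.04 wrist [253.  238.3] side [184.4 122.1] scene [404.8 208.8]
-0.06 wrist [253.3 256.6] side [183.7 116.3] scene [407.3 204.1]
rib exp [242.1 228.6]
rib exp [264.8 228.6]
rib exp [241.5 158.7]
rib exp [265.8 158.7]
```

View pics/w3z.png

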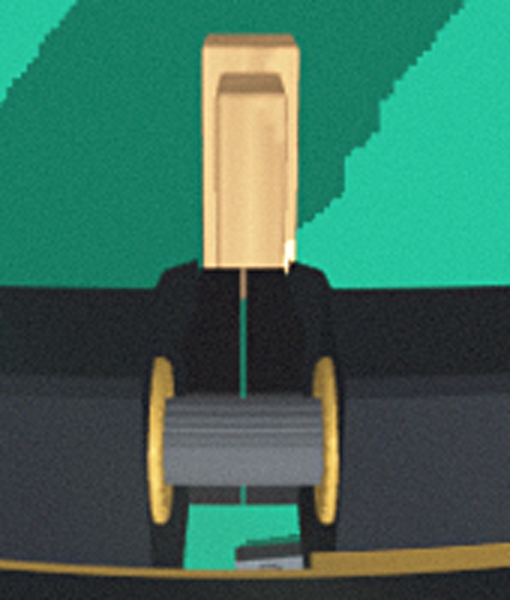

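View pics/sc3.png

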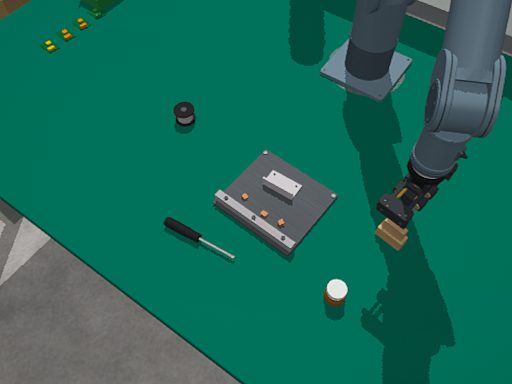

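Run:
```python
from h import *
s=read_state(); w=read_camera("wrist"); sd=read_camera("side")
R=Ro.from_euler('xyz',s["tcp_rot"]).as_matrix()
for dz in (-.02,-.025,-.03,-.035,-.04):
    for dx in (.009,.012): print(dz,dx,proj(w,s["ee_pos"]+R@[dx,.012,dz],s).round(1))
a=sd["color"];cv2.imwrite("pics/s3z.png",cv2.resize(a[90:160,150:220],None,fx=8,fy=8,interpolation=cv2.INTER_NEAREST))
for dz in (0,-.02,-.03,-.04):
  print(dz,[((proj(sd,s["ee_pos"]+R@[dx,dy,dz])-[150,90])*8+3.5).round(0) for dx,dy in ((-.009,.0),(-.009,.01))])
```

```text
-0.02 0.009 [273.7 209.2]
-0.02 0.012 [273.8 204.2]
-0.025 0.009 [274.4 212.1]
-0.025 0.012 [274.5 207.1]
-0.03 0.009 [275.1 215.3]
-0.03 0.012 [275.2 210.1]
-0.035 0.009 [275.8 218.6]
-0.035 0.012 [276.  213.3]
-0.04 0.009 [276.6 222.2]
-0.04 0.012 [276.7 216.7]
0 [array([291., 360.]), array([315., 357.])]
-0.02 [array([286., 315.]), array([310., 312.])]
-0.03 [array([283., 292.]), array([308., 290.])]
-0.04 [array([280., 269.]), array([305., 267.])]
```

View pics/s3z.png

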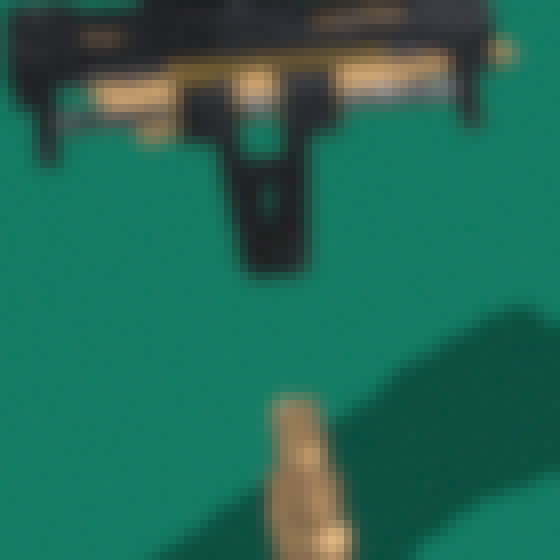

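Both views agree that the real finger tips end about 37 mm short of the reported TCP, so the fingers closed just above the rib and the block wasn't touched. I'll take tip = TCP z + 37 mm from here. The jaws are also about 2 mm off centre, so I'll reopen, shift 2 mm and descend with the TCP going to z ≈ 0.003.

>>> jog_arm(
  motion=[
    [1,0,2,0,0,0,0],
    [1,0,0,0,0,0,0],
    [1,0,0,0,0,0,0],
    [1,0,0,0,0,0,0],
    [1,0,0,0,0,0,0],
    [1,0,0,0,0,0,0],
    [1,0,0,0,0,0,0],
    [1,0,0,0,0,0,0],
  ],
)

```text
t: 6.0
ee_pos: [0.503, 0.3368, 0.1075]
tcp_rot: [3.142, -0.0, 1.411]
contact_force: [-0.7, -0.1, 0.0]
opening: 0.0623
```

>>> jog_arm(
  motion=[
    [1,0,0,20,0,0,0],
    [1,0,0,25,0,0,0],
    [1,0,0,20,0,0,0],
    [1,0,0,12,0,0,0],
    [1,0,0,10,0,0,0],
    [1,0,0,8,0,0,0],
    [1,0,0,5,0,0,0],
    [1,0,0,3,0,0,0],
  ],
)

```text
t: 6.8
ee_pos: [0.5032, 0.3369, 0.0045]
tcp_rot: [3.141, -0.0, 1.411]
contact_force: [0.4, -0.5, 0.2]
opening: 0.0878
```

Run:
```python
from h import *
s=read_state(); w=read_camera("wrist"); sd=read_camera("side")
print(s["ee_pos"],s["contact_force"],s["opening"])
cv2.imwrite("pics/w4.png",w["color"])
p=proj(sd,s["ee_pos"]).astype(int);a=sd["color"]
cv2.imwrite("pics/s4z.png",cv2.resize(a[p[1]-60:p[1]+30,p[0]-45:p[0]+45],None,fx=6,fy=6,interpolation=cv2.INTER_CUBIC))
```

```text
[0.5031956  0.33686583 0.00450323] [ 0.43773701 -0.52523003  0.18015425] 0.08779431229720923
```

View pics/s4z.png

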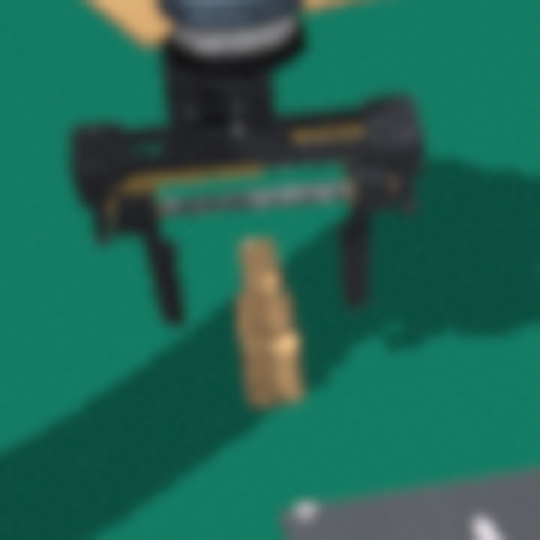

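View pics/w4.png

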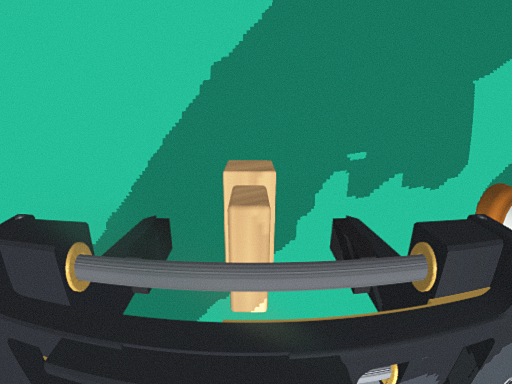

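The fingers now straddle the rib, with tips at (175,322) and (357,303) in s4z and the rib between them. Closing.

>>> jog_arm(
  motion=[
    [0,0,0,0,0,0,0],
    [0,0,0,0,0,0,0],
    [0,0,0,0,0,0,0],
    [0,0,0,0,0,0,0],
    [0,0,0,0,0,0,0],
    [0,0,0,0,0,0,0],
    [0,0,0,0,0,0,0],
    [0,0,0,0,0,0,0],
  ],
  grip_force=45,
)

```text
t: 7.7
ee_pos: [0.503, 0.3367, 0.0045]
tcp_rot: [3.142, 0.0, 1.411]
contact_force: [0.3, -0.0, -0.2]
opening: 0.0263
```

>>> jog_arm(
  motion=[
    [0,0,0,0,0,0,0],
    [0,0,0,0,0,0,0],
    [0,0,0,0,0,0,0],
    [0,0,0,0,0,0,0],
  ],
)

```text
t: 8.1
ee_pos: [0.5029, 0.3367, 0.0045]
tcp_rot: [-3.142, 0.0, 1.411]
contact_force: [-1.2, 0.0, -0.3]
opening: 0.0174
```

The opening stopped at 17–18 mm, so the rib is gripped. Lifting gently and checking.

>>> jog_arm(
  motion=[
    [0,0,0,-5,0,0,0],
    [0,0,0,-15,0,0,0],
    [0,0,0,-25,0,0,0],
    [0,0,0,-25,0,0,0],
    [0,0,0,0,0,0,0],
    [0,0,0,0,0,0,0],
  ],
)

```text
t: 8.7
ee_pos: [0.5033, 0.3371, 0.0755]
tcp_rot: [3.141, -0.001, 1.411]
contact_force: [0.4, 0.2, -1.1]
opening: 0.0174
```

Run:
```python
from h import *
s=read_state(); w=read_camera("wrist"); sd=read_camera("side"); sc=read_camera("scene")
print(s["ee_pos"],s["contact_force"],s["opening"],s["t"])
cv2.imwrite("pics/w5.png",w["color"])
p=np.array([184,140]);a=sd["color"]
A=cv2.resize(a[p[1]-70:p[1]+50,p[0]-40:p[0]+60],None,fx=5,fy=5,interpolation=cv2.INTER_CUBIC)
a=sc["color"]
cv2.imwrite("pics/ss5.png",A); cv2.imwrite("pics/sc5.png",cv2.resize(a[160:260,340:440],None,fx=5,fy=5,interpolation=cv2.INTER_CUBIC))
```

```text
[0.50330455 0.33713657 0.07550847] [ 0.41245708  0.18075423 -1.10629847] 0.01743376604254452 8.7
```

View pics/ss5.png

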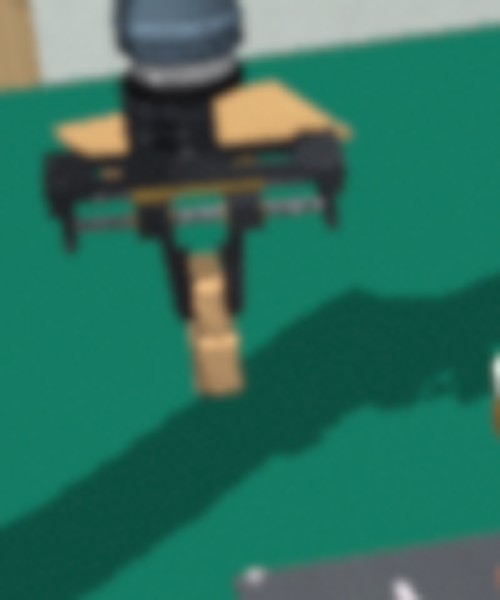

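View pics/w5.png

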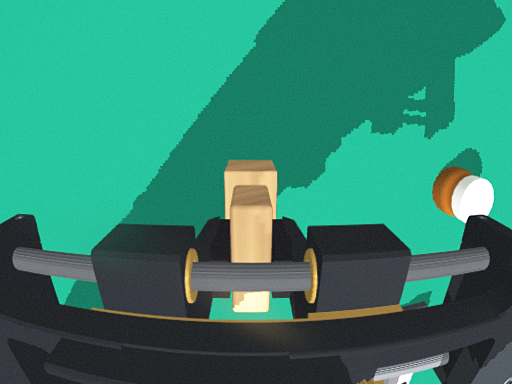

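View pics/sc5.png

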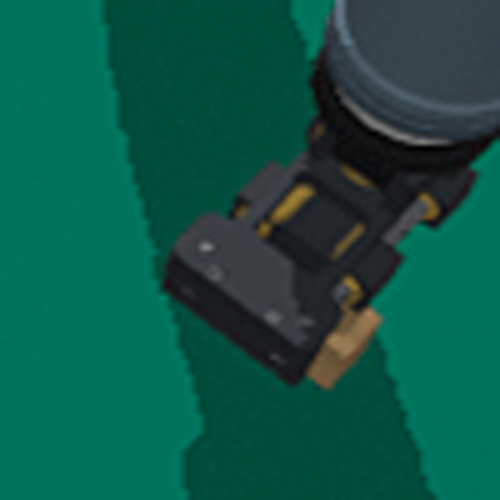

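The block is held upright at its yaw, with its underside at TCP z − 4.5 mm. Next I'll plan the sweep: yaw 176.7°, block centre at fixture x −41 mm, y from −100 mm.

```bash
cat > fx.py <<'E'
from plan import *
O=np.array([.6502,.0423]);YAW=-.058
RF=np.array([[np.cos(YAW),-np.sin(YAW)],[np.sin(YAW),np.cos(YAW)]])
w=lambda x,y:O+RF@[x,y]
f=lambda X:RF.T@(np.array(X)[:2]-O)
if __name__=="__main__":
    x,y,z,yw=map(float,sys.argv[1:5]); s=read_state(); print('fx now',f(s["ee_pos"]).round(4)); plan(*w(x,y),z,yw+np.degrees(YAW),s)
E
python3 fx.py -.041 -.100 .0755 180
```

```text
fx now [-0.1649  0.285 ]
t 8.85 pos [0.5021 0.3363 0.0736] rot [-1.7992e+02  7.0000e-02  8.0870e+01] F [ 0.4  0.2 -0.6] open 0.0175
shift now-axes [-370.4  162.2   -1.6] turn [-1.200e-01 -1.000e-02 -9.581e+01] shift if turned first [-123.9 -385.    -1.9]
```

>>> jog_arm(
  motion=[
    [0,-20,9,-5,0,0,0],
    [0,-45,20,0,0,0,0],
    [0,-45,20,0,0,0,0],
    [0,-45,20,0,0,0,0],
    [0,-45,20,0,0,0,0],
    [0,-45,20,0,0,0,0],
    [0,-45,20,0,0,0,0],
    [0,-45,20,0,0,0,0],
  ],
)

```text
t: 9.65
ee_pos: [0.5964, -0.0196, 0.0786]
tcp_rot: [-3.14, 0.0, 1.411]
contact_force: [0.7, 0.4, -0.5]
opening: 0.0176
```

>>> jog_arm(
  motion=[
    [0,-35,13,0,0,0,0],
    [0,0,0,0,0,0,-8.4],
    [0,0,0,0,0,0,-8.5],
    [0,0,0,0,0,0,-8.5],
    [0,0,0,0,0,0,-8.5],
    [0,0,0,0,0,0,-8.5],
    [0,0,0,0,0,0,-8.5],
    [0,0,0,0,0,0,-8.5],
  ],
)

```text
t: 10.45
ee_pos: [0.6033, -0.0543, 0.0784]
tcp_rot: [-3.14, -0.002, 2.454]
contact_force: [0.5, 0.5, -0.8]
opening: 0.0181
```

>>> jog_arm(
  motion=[
    [0,0,0,0,0,0,-8.5],
    [0,0,0,0,0,0,-8.5],
    [0,0,0,0,0,0,-8.5],
    [0,0,0,0,0,0,-8.5],
    [0,0,0,0,0,0,-2.4],
    [0,0,0,0,0,0,0],
  ],
)

```text
t: 11.05
ee_pos: [0.6033, -0.0545, 0.0785]
tcp_rot: [3.141, -0.002, 3.083]
contact_force: [0.0, -0.7, -1.3]
opening: 0.0176
```

```bash
python3 fx.py -.041 -.100 .0755 180
python3 - <<'E'
from h import *
s=read_state(); w=read_camera("wrist");  sc=read_camera("scene"); sd=read_camera("side")
cv2.imwrite("pics/w6.png",w["color"])
cv2.imwrite("pics/sc6.png",cv2.resize(sc["color"][130:260,195:355],None,fx=4,fy=4,interpolation=cv2.INTER_CUBIC))
cv2.imwrite("pics/sd6.png",cv2.resize(sd["color"][110:240,170:300],None,fx=4,fy=4,interpolation=cv2.INTER_CUBIC))
E
```

```text
fx now [-0.0412 -0.0993]
t 11.05 pos [ 0.6033 -0.0545  0.0785] rot [ 1.7998e+02 -1.1000e-01  1.7665e+02] F [ 0.  -0.7 -1.3] open 0.0176
shift now-axes [-0.2 -0.7  3. ] turn [ 0.02 -0.11 -0.03] shift if turned first [-0.2 -0.7  3. ]
```

View pics/w6.png

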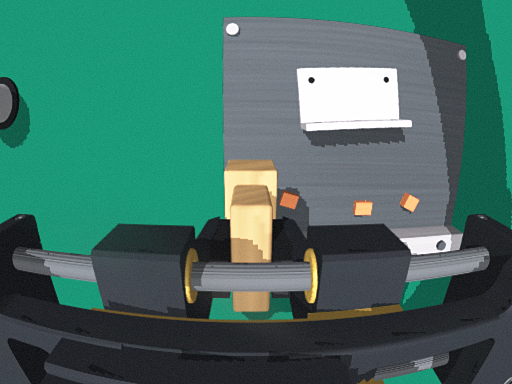

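View pics/sc6.png

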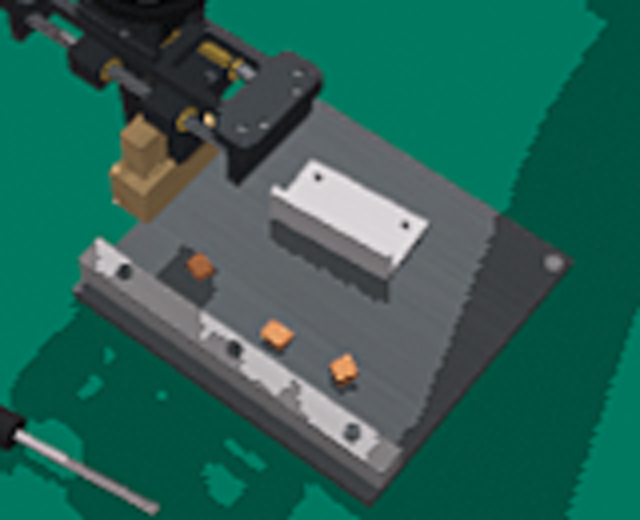

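View pics/sd6.png

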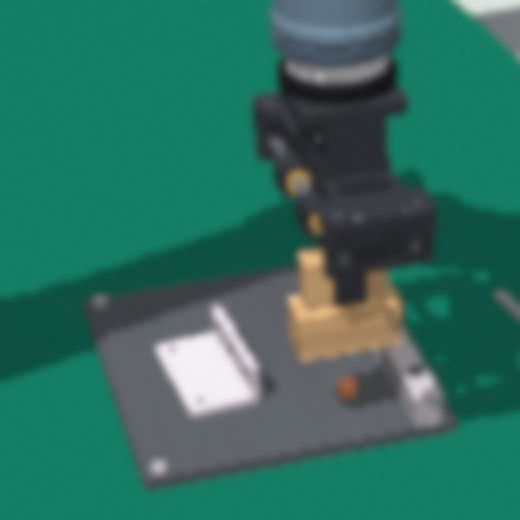

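Run:
```python
from fx import *
s=read_state(); c=read_camera("wrist"); sc=read_camera("scene")
for n,p,z in [('chip',(289,200),.018),('chip',(363,208),.017),('chip',(410,202),.02),('cornerscrew',(232,29),.012),('cornerscrew',(462,55),.012),('fence corner',(398,250),.034),('fence r',(452,229),.034),('angle legtop L',(301,122),.038),('angle legtop R',(411,122),.038),('leg inner?',(299,69),.015),('',(397,70),.015)]:
    print(n,f(onz(c,p,z,s)).round(4))
g=lambda p:((p[0]+.5)/4-.5+195,(p[1]+.5)/4-.5+130)
b=s["ee_pos"][2]-.0045
for p,z in [((147,220),b),((112,200),b),((147,192),b+.034),((112,170),b+.034)]: print('block',f(onz(sc,g(p),z)).round(4))
```

```text
chip [-0.031  -0.0664]
chip [-0.0223  0.0027]
chip [-0.0281  0.0506]
cornerscrew [-0.176  -0.1144]
cornerscrew [-0.1753  0.1099]
fence corner [0.0143 0.0379]
fence r [-0.0034  0.0993]
angle legtop L [-0.0982 -0.0615]
angle legtop R [-0.1027  0.0322]
leg inner? [-0.1414 -0.0596]
 [-0.1479  0.0297]
block [-0.0108 -0.088 ]
block [-0.0085 -0.1147]
block [-0.0101 -0.0851]
block [-0.0092 -0.1121]
```

All three views agree on the fixture and the chips. The block's fence-side end sits at x ≈ −9.7 mm, so I'll shift 3 mm toward the fence and lower until the underside is about 2 mm above the plate.

>>> jog_arm(
  motion=[
    [0,-3,0,15,0,0,0],
    [0,0,0,20,0,0,0],
    [0,0,0,15,0,0,0],
    [0,0,0,8,0,0,0],
    [0,0,0,4,0,0,0],
    [0,0,0,0,0,0,0],
    [0,0,0,0,0,0,0],
  ],
)

```text
t: 12.0
ee_pos: [0.6077, -0.0545, 0.018]
tcp_rot: [3.142, 0.001, 3.083]
contact_force: [-0.4, -0.2, -1.4]
opening: 0.0177
```

```bash
python3 fx.py -.038 -.100 .0165 180
python3 - <<'E'
from h import *
sc=read_camera("scene"); sd=read_camera("side")
cv2.imwrite("pics/sc7.png",cv2.resize(sc["color"][130:260,195:355],None,fx=4,fy=4,interpolation=cv2.INTER_CUBIC))
cv2.imwrite("pics/sd7.png",cv2.resize(sd["color"][110:240,170:300],None,fx=4,fy=4,interpolation=cv2.INTER_CUBIC))
E
```

```text
fx now [-0.0368 -0.0991]
t 12.0 pos [ 0.6077 -0.0545  0.018 ] rot [1.8000e+02 6.0000e-02 1.7666e+02] F [-0.4 -0.2 -1.4] open 0.0177
shift now-axes [ 1.2 -0.9  1.5] turn [ 0.    0.06 -0.02] shift if turned first [ 1.2 -0.9  1.5]
```

View pics/sc7.png

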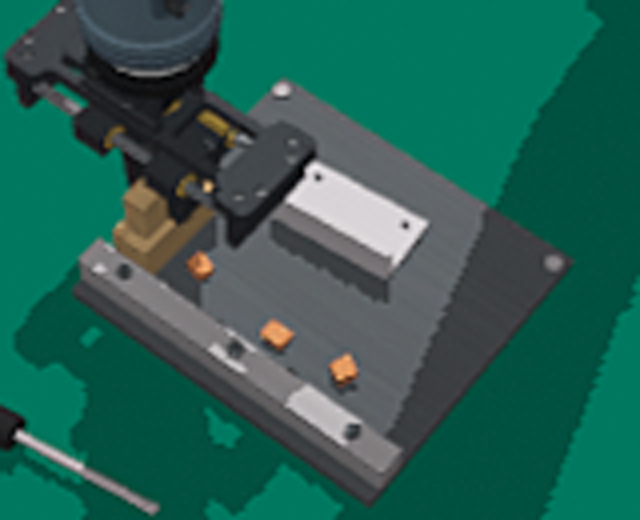

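View pics/sd7.png

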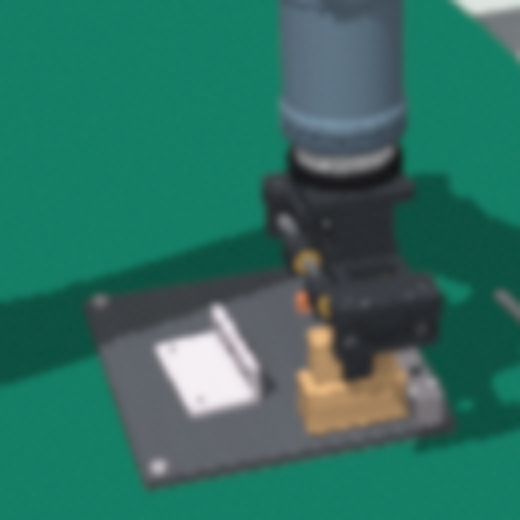

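Clear of everything, with the block at (150,240) in sc7 and chip0 ahead of it at (200,265). Sweeping +y at about 150 mm/s.

>>> jog_arm(
  motion=[
    [0,0,5,1.5,0,0,0],
    [0,0,12,0,0,0,0],
    [0,0,14,0,0,0,0],
    [0,0,14,0,0,0,0],
    [0,0,14,0,0,0,0],
    [0,0,14,0,0,0,0],
    [0,0,14,0,0,0,0],
    [0,0,0,0,0,0,0],
  ],
)

```text
t: 12.9
ee_pos: [0.6123, 0.0362, 0.0161]
tcp_rot: [3.14, 0.0, 3.087]
contact_force: [0.5, 1.0, -0.0]
opening: 0.0178
```

```bash
python3 fx.py -.038 .135 .0165 180
python3 - <<'E'
from h import *
sc=read_camera("scene"); s=read_state();w=read_camera("wrist")
cv2.imwrite("pics/sc8.png",cv2.resize(sc["color"][130:260,195:355],None,fx=4,fy=4,interpolation=cv2.INTER_CUBIC))
cv2.imwrite("pics/w8.png",w["color"])
E
```

```text
fx now [-0.0375 -0.0083]
t 12.9 pos [0.6123 0.0362 0.0161] rot [1.7989e+02 1.0000e-02 1.7687e+02] F [ 0.5  1.  -0. ] open 0.0178
shift now-axes [  0.  143.3  -0.2] turn [0.11 0.01 0.19] shift if turned first [  0.5 143.3  -0.4]
```

View pics/sc8.png

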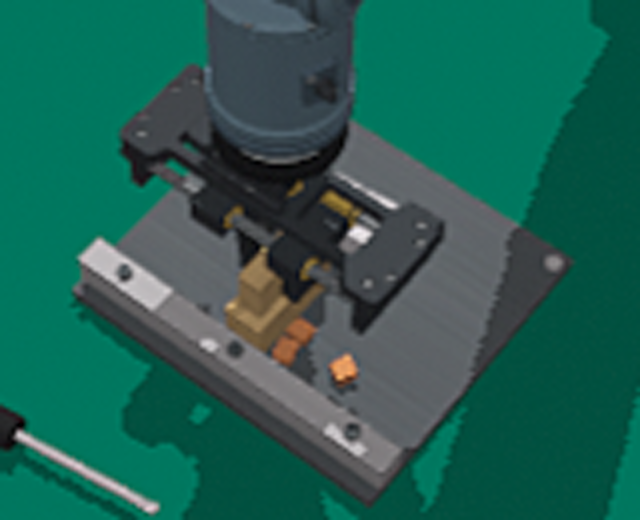

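View pics/w8.png

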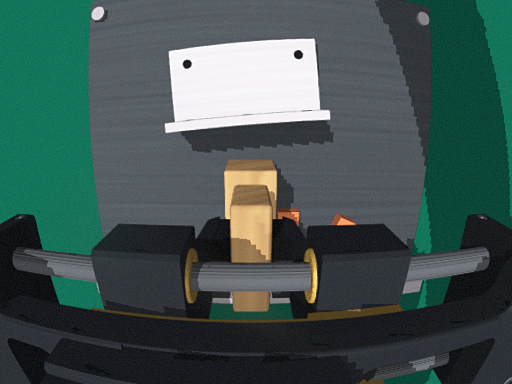

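Two chips, at (286,350) and (300,332), are riding in front of the block, and the third is ahead at (343,370). The angle hasn't been touched. Continuing.

>>> jog_arm(
  motion=[
    [0,0,8,0,0,0,0],
    [0,0,14,0,0,0,0],
    [0,0,14,0,0,0,0],
    [0,0,14,0,0,0,0],
    [0,0,14,0,0,0,0],
    [0,0,14,0,0,0,0],
    [0,0,10,0,0,0,0],
    [0,0,0,0,0,0,0],
  ],
)

```text
t: 13.8
ee_pos: [0.6172, 0.123, 0.0161]
tcp_rot: [3.14, 0.0, 3.086]
contact_force: [-0.5, -0.3, -1.2]
opening: 0.0177
```

```bash
python3 fx.py -.038 .135 .0165 180
python3 - <<'E'
from h import *
sc=read_camera("scene"); s=read_state();w=read_camera("wrist")
cv2.imwrite("pics/sc9.png",cv2.resize(sc["color"][130:260,195:355],None,fx=4,fy=4,interpolation=cv2.INTER_CUBIC))
cv2.imwrite("pics/w9.png",w["color"])
E
```

```text
fx now [-0.0376  0.0787]
t 13.8 pos [0.6172 0.123  0.0161] rot [1.7992e+02 1.0000e-02 1.7682e+02] F [-0.5 -0.3 -1.2] open 0.0177
shift now-axes [ 0.3 56.3 -0.4] turn [0.08 0.01 0.14] shift if turned first [ 0.4 56.3 -0.4]
```

View pics/sc9.png

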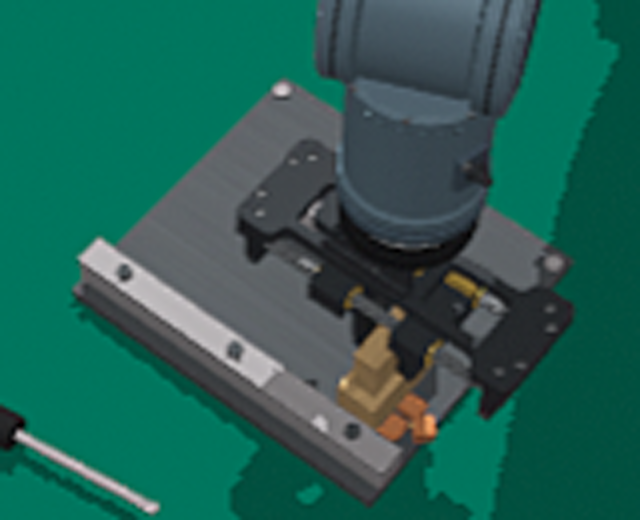

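All three chips are at the block's face by the plate edge, around (410,420). Pushing them over.

>>> jog_arm(
  motion=[
    [0,0,8,0,0,0,0],
    [0,0,12,0,0,0,0],
    [0,0,12,0,0,0,0],
    [0,0,12,0,0,0,0],
    [0,0,10,0,0,0,0],
    [0,0,5,0,0,0,0],
    [0,0,0,0,0,0,0],
    [0,0,0,0,0,0,0],
  ],
)

```text
t: 14.7
ee_pos: [0.6208, 0.1786, 0.0159]
tcp_rot: [-3.141, -0.0, 3.083]
contact_force: [-0.4, -0.7, -0.3]
opening: 0.0175
```

```bash
python3 fx.py -.038 .135 .0165 180
python3 - <<'E'
from h import *
sc=read_camera("scene"); sd=read_camera("side")
cv2.imwrite("pics/sc10.png",cv2.resize(sc["color"][170:300,215:375],None,fx=4,fy=4,interpolation=cv2.INTER_CUBIC))
cv2.imwrite("pics/sd10.png",cv2.resize(sd["color"][110:240,170:300],None,fx=4,fy=4,interpolation=cv2.INTER_CUBIC))
E
```

```text
fx now [-0.0373  0.1344]
t 14.7 pos [0.6208 0.1786 0.0159] rot [-179.97   -0.    176.65] F [-0.4 -0.7 -0.3] open 0.0175
shift now-axes [ 0.7  0.6 -0.6] turn [-0.03 -0.   -0.03] shift if turned first [ 0.7  0.6 -0.6]
```

View pics/sc10.png

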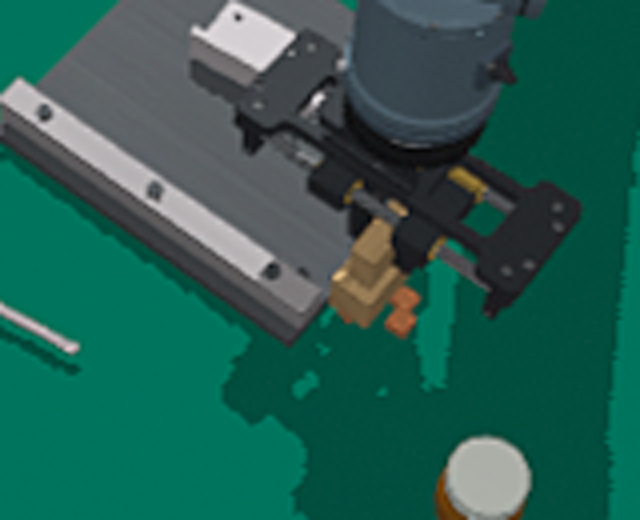

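View pics/sd10.png

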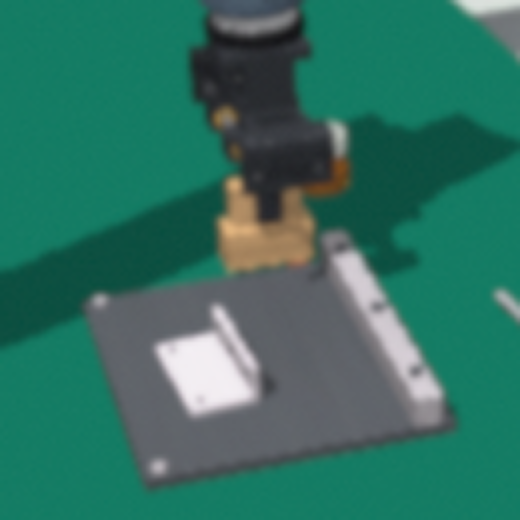

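The plate looks clear, with two chips visible on the mat at (400,298) and (400,323). I'll lift to look for the third.

>>> jog_arm(
  motion=[
    [0,0,0,-10,0,0,0],
    [0,0,0,-30,0,0,0],
    [0,0,-40,-30,0,0,0],
    [0,0,-45,0,0,0,0],
    [0,0,-40,0,0,0,0],
    [0,0,0,0,0,0,0],
  ],
)

```text
t: 15.4
ee_pos: [0.6136, 0.0448, 0.0871]
tcp_rot: [-3.136, 0.001, 3.073]
contact_force: [0.4, -0.7, -1.3]
opening: 0.0175
```

Run:
```python
from fx import *
sc=read_camera("scene"); sd=read_camera("side")
a=sc["color"];h=cv2.cvtColor(a,cv2.COLOR_BGR2HSV)
m=cv2.inRange(h,(3,140,80),(14,255,255));n,l,st,ce=cv2.connectedComponentsWithStats(m)
for i in range(1,n):
    if st[i,4]>5 : print(st[i],ce[i].round(1),f(onz(sc,ce[i],.005)).round(4))
cv2.imwrite("pics/sc11.png",cv2.resize(a[170:300,215:375],None,fx=4,fy=4,interpolation=cv2.INTER_CUBIC))
```

```text
[81 25  5  3  6] [83.  26.3] [-0.2179 -0.9338]
[299 243   8   8  31] [302.5 246.5] [-0.0143  0.1317]
[312 242   8  12  58] [315.4 247.4] [-0.0318  0.1575]
```

View pics/sc11.png

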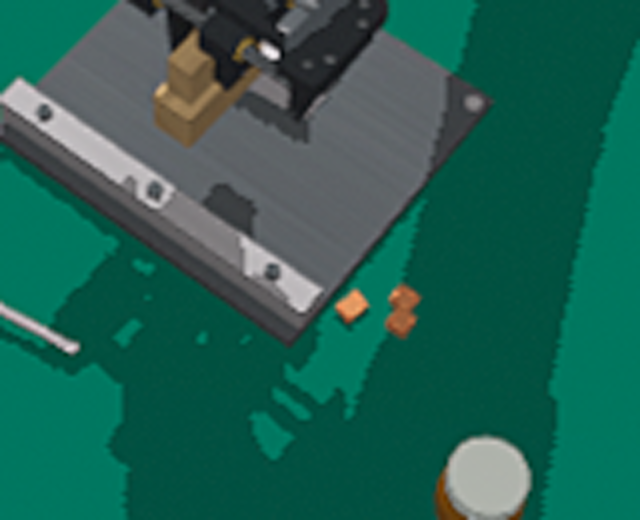

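All three chips lie flat on the mat outside the plate. The nearest is at fixture y ≈ 0.132 and the other pair at y ≈ 0.157. Next I'll turn the block lengthwise to the fence and go above the angle.

>>> jog_arm(
  motion=[
    [0,0,0,0,0,0,8.5],
    [0,0,0,0,0,0,8.5],
    [0,0,0,0,0,0,8.5],
    [0,0,0,0,0,0,8.5],
    [0,0,0,0,0,0,8.5],
    [0,0,0,0,0,0,8.5],
    [0,0,0,0,0,0,8.5],
    [0,0,0,0,0,0,8.5],
  ],
)

```text
t: 16.3
ee_pos: [0.6135, 0.0569, 0.0862]
tcp_rot: [3.141, -0.001, 1.893]
contact_force: [-0.5, -0.4, -1.5]
opening: 0.018
```

>>> jog_arm(
  motion=[
    [0,0,0,0,0,0,8.5],
    [0,0,0,0,0,0,8.5],
    [0,0,0,0,0,0,4.6],
    [0,0,0,0,0,0,0],
    [0,0,0,0,0,0,0],
  ],
)

```text
t: 16.8
ee_pos: [0.6134, 0.056, 0.0861]
tcp_rot: [-3.142, -0.001, 1.524]
contact_force: [-0.3, -0.4, -1.5]
opening: 0.0174
```

```bash
python3 fx.py -.125 -.0165 .085 90
```

```text
fx now [-0.0375  0.0115]
t 16.8 pos [0.6134 0.056  0.0861] rot [-1.800e+02 -4.000e-02  8.731e+01] F [-0.3 -0.4 -1.5] open 0.0174
shift now-axes [-27.1 -87.8   1.1] turn [-0.   -0.04  0.63] shift if turned first [-28.  -87.5   1.1]
```

>>> jog_arm(
  motion=[
    [0,0,0,0,0,0,0.6],
    [0,-8,-25,0,0,0,0],
    [0,-10,-32,0,0,0,0],
    [0,-10,-30,0,0,0,0],
    [0,0,0,0,0,0,0],
    [0,0,0,0,0,0,0],
  ],
)

```text
t: 17.4
ee_pos: [0.5253, 0.032, 0.0864]
tcp_rot: [3.141, -0.001, 1.509]
contact_force: [1.2, -0.2, -0.7]
opening: 0.0174
```

```bash
python3 fx.py -.125 -.0165 .085 90
python3 - <<'E'
from fx import *
sc=read_camera("scene"); sd=read_camera("side");s=read_state();w=read_camera("wrist")
cv2.imwrite("pics/sc12.png",cv2.resize(sc["color"][120:250,205:365],None,fx=4,fy=4,interpolation=cv2.INTER_CUBIC))
cv2.imwrite("pics/sd12.png",cv2.resize(sd["color"][110:240,170:300],None,fx=5,fy=5,interpolation=cv2.INTER_CUBIC)[:600,:800])
cv2.imwrite("pics/w12.png",w["color"])
E
```

```text
fx now [-0.1241 -0.0176]
t 17.4 pos [0.5253 0.032  0.0864] rot [ 1.7995e+02 -4.0000e-02  8.6480e+01] F [ 1.2 -0.2 -0.7] open 0.0174
shift now-axes [ 1.1 -0.9  1.4] turn [ 0.05 -0.04 -0.2 ] shift if turned first [ 1.1 -0.9  1.4]
```

View pics/sc12.png

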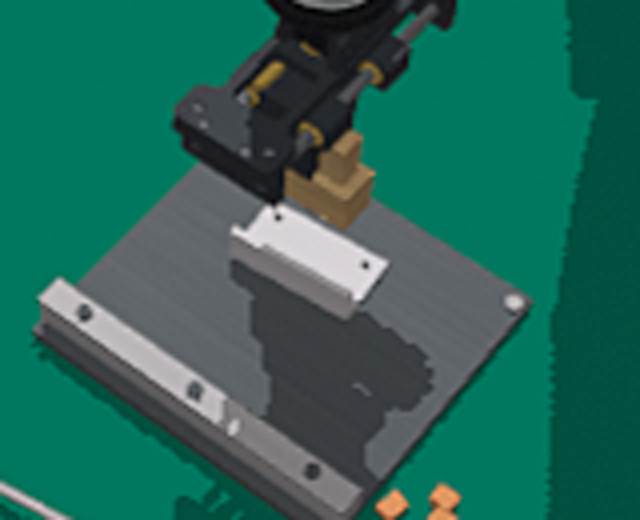

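View pics/sd12.png

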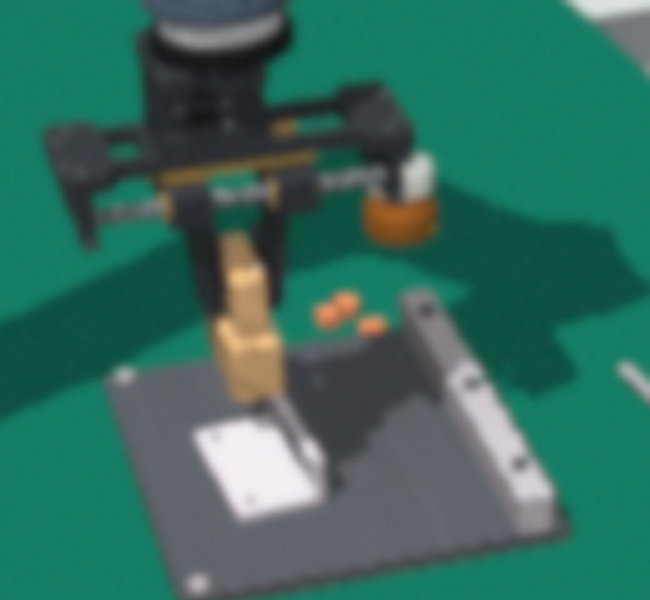

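View pics/w12.png

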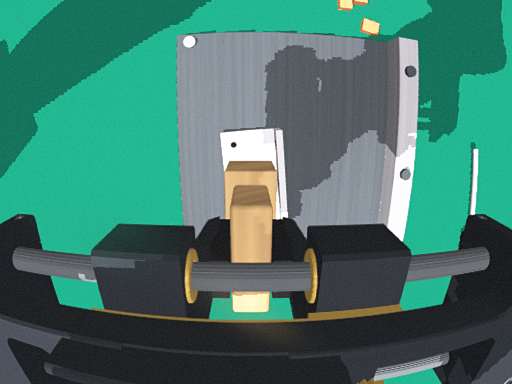

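Run:
```python
from fx import *
sc=read_camera("scene"); s=read_state();c=read_camera("wrist");sd=read_camera("side")
g=lambda p:((p[0]+.5)/4-.5+205,(p[1]+.5)/4-.5+120)
h=lambda p:((p[0]+.5)/5-.5+170,(p[1]+.5)/5-.5+110)
b=s["ee_pos"][2]-.0045
print(f(s["ee_pos"]))
for p,z in [((345,230),b),((373,206),b),((345,202),b+.034),((374,180),b+.034),((285,197),b)]: print('block sc',f(onz(sc,g(p),z)).round(4))
for p,z in [((232,402),b),((285,395),b),((222,345),b+.034),((282,345),b+.034)]: print('block sd',f(onz(sd,h(p),z)).round(4))
for p,z in [((275,130),.038),((283,129),.038),((286,217),.038),((280,217),.038),((221,132),.015)]: print('ang w',f(onz(c,p,z,s)).round(4))
for p,z in [((232,230),.038),((354,302),.038),((388,263),.015),((243,226),.038)]: print('ang sc',f(onz(sc,g(p),z)).round(4))
cv2.imwrite("pics/w12z.png",cv2.resize(c["color"][115:235,210:300],None,fx=5,fy=5,interpolation=cv2.INTER_CUBIC))
```

```text
[-0.12316674 -0.01728588]
block sc [-0.1159  0.0157]
block sc [-0.1413  0.0186]
block sc [-0.1124  0.0159]
block sc [-0.1365  0.0199]
block sc [-0.1126 -0.0284]
block sd [-0.14   -0.0485]
block sd [-0.1108 -0.0507]
block sd [-0.1421 -0.0439]
block sd [-0.1114 -0.0542]
ang w [-0.1055  0.0319]
ang w [-0.0993  0.0327]
ang w [-0.0952 -0.0393]
ang w [-0.1002 -0.0392]
ang w [-0.1493  0.0287]
ang sc [-0.0958 -0.0572]
ang sc [-0.1008  0.037 ]
ang sc [-0.1514  0.029 ]
ang sc [-0.1027 -0.0536]
```

View pics/w12z.png

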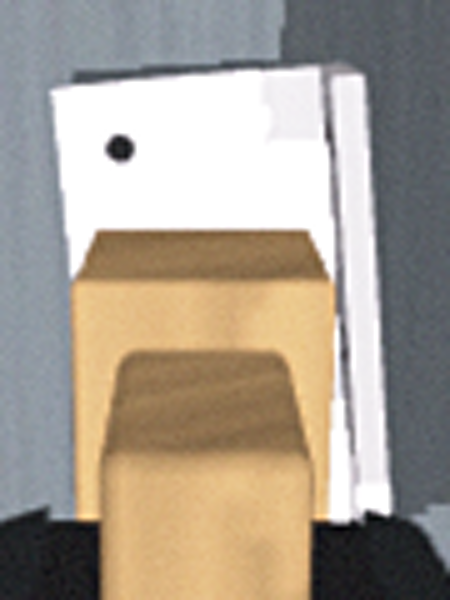

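The block front face is at x ≈ −0.112 and the leg's inner face at about −0.106, so there is 6 mm clearance in front and the block sits within the foot. Lowering to 1.5–2 mm above the foot.

>>> jog_arm(
  motion=[
    [0,0,0,15,0,0,0],
    [0,0,0,20,0,0,0],
    [0,0,0,15,0,0,0],
    [0,0,0,8,0,0,0],
    [0,0,0,4,0,0,0],
    [0,0,0,2,0,0,0],
    [0,0,0,0,0,0,0],
    [0,0,0,0,0,0,0],
  ],
)

```text
t: 18.5
ee_pos: [0.5254, 0.0318, 0.0226]
tcp_rot: [3.141, -0.0, 1.509]
contact_force: [-0.8, -0.4, -1.1]
opening: 0.0177
```

```bash
python3 fx.py -.019 -.0165 .0215 90
python3 - <<'E'
from fx import *
sc=read_camera("scene"); sd=read_camera("side")
cv2.imwrite("pics/sc13.png",cv2.resize(sc["color"][120:250,205:365],None,fx=4,fy=4,interpolation=cv2.INTER_CUBIC))
cv2.imwrite("pics/sd13.png",cv2.resize(sd["color"][110:230,170:300],None,fx=5,fy=5,interpolation=cv2.INTER_CUBIC)[:600,:800])
E
```

```text
fx now [-0.124  -0.0177]
t 18.5 pos [0.5254 0.0318 0.0226] rot [ 1.7994e+02 -1.0000e-02  8.6460e+01] F [-0.8 -0.4 -1.1] open 0.0177
shift now-axes [  1.6 104.9   1.2] turn [ 0.06 -0.01 -0.22] shift if turned first [  1.2 105.    1.1]
```

View pics/sd13.png

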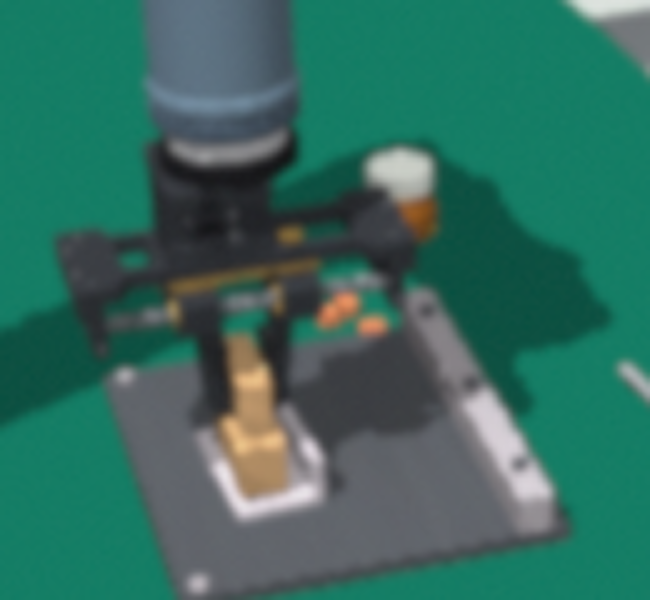

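View pics/sc13.png

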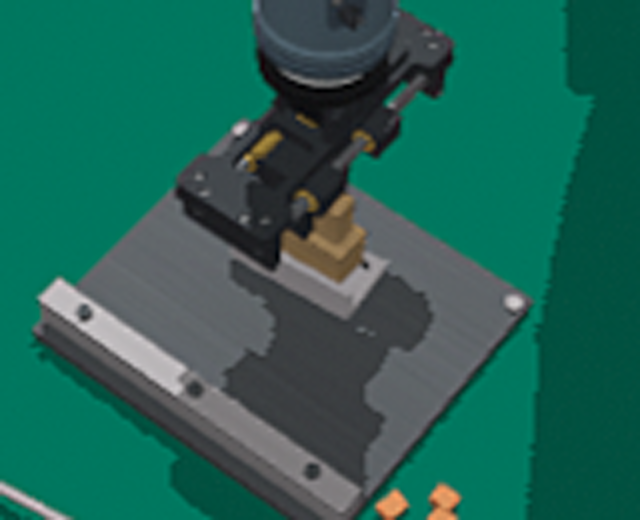

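The block is inside the angle, over the foot. Sliding toward the fence along tool +y, stopping about 12 mm short.

>>> jog_arm(
  motion=[
    [0,0,3,1.2,0,0,-0.2],
    [0,0,4,0,0,0,0],
    [0,0,8,0,0,0,0],
    [0,0,14,0,0,0,0],
    [0,0,15,0,0,0,0],
    [0,0,15,0,0,0,0],
    [0,0,15,0,0,0,0],
    [0,0,10,0,0,0,0],
  ],
)

```text
t: 19.4
ee_pos: [0.6101, 0.0267, 0.0208]
tcp_rot: [3.141, 0.0, 1.512]
contact_force: [-0.8, -0.1, 0.2]
opening: 0.0178
```

>>> jog_arm(
  motion=[
    [0,0,7,0,0,0,0],
    [0,0,3,0,0,0,0],
    [0,0,0,0,0,0,0],
  ],
)

```text
t: 19.7
ee_pos: [0.619, 0.0262, 0.0208]
tcp_rot: [3.141, 0.0, 1.512]
contact_force: [0.5, 0.4, -0.6]
opening: 0.0178
```

```bash
python3 fx.py -.019 -.0165 .0205 90
python3 - <<'E'
from fx import *
sc=read_camera("scene"); sd=read_camera("side");w=read_camera("wrist")
cv2.imwrite("pics/sc14.png",cv2.resize(sc["color"][130:260,205:365],None,fx=4,fy=4,interpolation=cv2.INTER_CUBIC))
cv2.imwrite("pics/sd14.png",cv2.resize(sd["color"][110:230,170:300],None,fx=5,fy=5,interpolation=cv2.INTER_CUBIC)[:600,:800])
cv2.imwrite("pics/w14.png",w["color"])
E
```

```text
fx now [-0.0303 -0.0179]
t 19.7 pos [0.619  0.0262 0.0208] rot [179.99   0.    86.66] F [ 0.5  0.4 -0.6] open 0.0178
shift now-axes [ 1.4 11.3  0.3] turn [ 0.01  0.   -0.02] shift if turned first [ 1.4 11.3  0.3]
```

View pics/sd14.png

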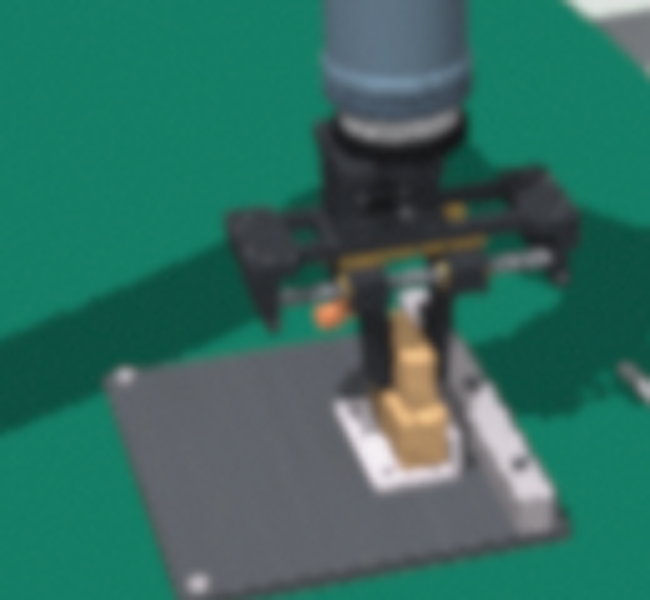

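View pics/sc14.png

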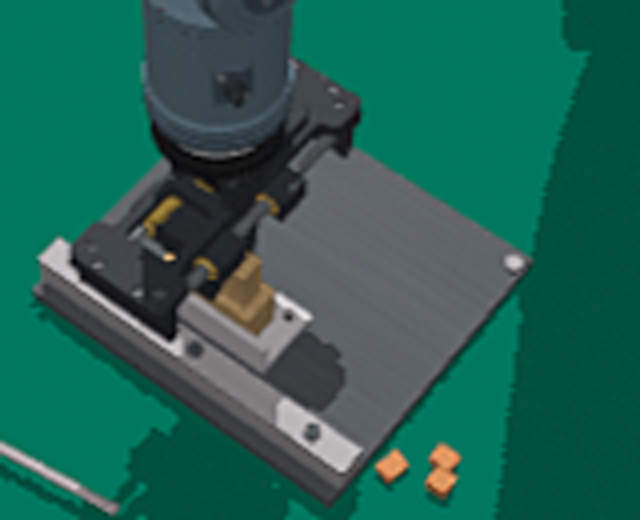

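View pics/w14.png

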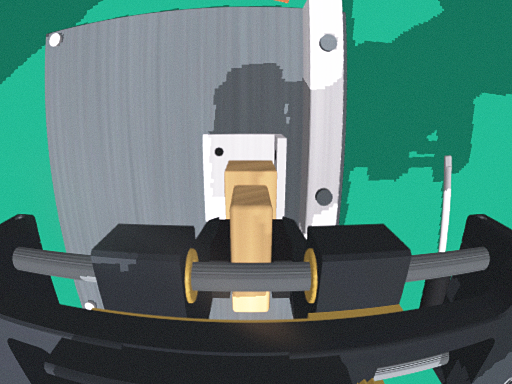

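The angle has squared itself on the block and sits about 12 mm from the fence, with its leg parallel to the fence in the wrist view. Creeping on with small steps.

>>> jog_arm(
  motion=[
    [0,0,4,0,0,0,0],
    [0,0,3,0,0,0,0],
    [0,0,1,0,0,0,0],
    [0,0,1,0,0,0,0],
    [0,0,0,0,0,0,0],
  ],
)

```text
t: 20.35
ee_pos: [0.6278, 0.0258, 0.0208]
tcp_rot: [-3.142, -0.0, 1.513]
contact_force: [-0.9, 0.3, -0.8]
opening: 0.0175
```

>>> jog_arm(
  motion=[
    [0,0,1,0,0,0,0],
    [0,0,1,0,0,0,0],
    [0,0,0,0,0,0,0],
  ],
)

```text
t: 20.65
ee_pos: [0.63, 0.0256, 0.0208]
tcp_rot: [3.141, 0.0, 1.512]
contact_force: [0.3, 0.5, -1.3]
opening: 0.0177
```

>>> jog_arm(
  motion=[
    [0,0,1,0,0,0,0],
    [0,0,1,0,0,0,0],
    [0,0,0,0,0,0,0],
  ],
)

```text
t: 20.95
ee_pos: [0.6319, 0.0255, 0.0209]
tcp_rot: [3.141, 0.0, 1.512]
contact_force: [-0.3, 0.5, -0.8]
opening: 0.0174
```

>>> jog_arm(
  motion=[
    [0,0,1,0,0,0,0],
    [0,0,0,0,0,0,0],
  ],
)

```text
t: 21.15
ee_pos: [0.6329, 0.0254, 0.0208]
tcp_rot: [3.141, 0.0, 1.512]
contact_force: [-0.7, 0.4, -0.1]
opening: 0.0174
```

>>> jog_arm(
  motion=[
    [0,0,1,0,0,0,0],
    [0,0,0,0,0,0,0],
  ],
)

```text
t: 21.35
ee_pos: [0.6332, 0.0254, 0.0207]
tcp_rot: [-3.141, 0.0, 1.513]
contact_force: [-3.1, -1.0, 1.8]
opening: 0.0173
```

>>> jog_arm(
  motion=[
    [0,0,1,0,0,0,0],
    [0,0,0,0,0,0,0],
  ],
)

```text
t: 21.55
ee_pos: [0.6332, 0.0254, 0.0205]
tcp_rot: [-3.139, -0.0, 1.512]
contact_force: [-5.4, 0.8, 2.7]
opening: 0.0179
```

The fence is reached at −5.4 N in x, a stiffness of about 3 N/mm. Now adding the downward push.

>>> jog_arm(
  motion=[
    [0,0,0.5,1,0,0,0],
    [0,0,0,1,0,0,0],
    [0,0,0,0,0,0,0],
  ],
)

```text
t: 21.85
ee_pos: [0.6333, 0.0255, 0.0195]
tcp_rot: [-3.137, -0.0, 1.512]
contact_force: [-10.4, -0.1, 11.8]
opening: 0.0173
```

>>> jog_arm(
  motion=[
    [0,0,0.5,1,0,0,0],
    [0,0,0,0,0,0,0],
  ],
)

```text
t: 22.05
ee_pos: [0.6332, 0.0255, 0.0194]
tcp_rot: [-3.136, -0.001, 1.512]
contact_force: [-14.1, 1.0, 22.3]
opening: 0.0178
```

That's a bit much downward, so easing back a little.

>>> jog_arm(
  motion=[
    [0,0,-0.7,-0.9,0,0,0],
    [0,0,0,0,0,0,0],
    [0,0,0,0,0,0,0],
    [0,0,0,0,0,0,0],
  ],
)

```text
t: 22.45
ee_pos: [0.6333, 0.0254, 0.0195]
tcp_rot: [-3.138, -0.0, 1.512]
contact_force: [-11.0, 1.0, 13.6]
opening: 0.0178
```

```bash
python3 fx.py -.019 -.0165 .0205 90
python3 - <<'E'
from fx import *
sc=read_camera("scene"); sd=read_camera("side");s=read_state();w=read_camera("wrist")
cv2.imwrite("pics/sc15.png",cv2.resize(sc["color"][130:260,205:365],None,fx=4,fy=4,interpolation=cv2.INTER_CUBIC))
cv2.imwrite("pics/sd15.png",cv2.resize(sd["color"][110:230,170:300],None,fx=5,fy=5,interpolation=cv2.INTER_CUBIC)[:600,:800])
cv2.imwrite("pics/w15.png",cv2.resize(w["color"][100:240,190:350],None,fx=4,fy=4,interpolation=cv2.INTER_CUBIC))
print(read_state()["contact_force"])
E
```

```text
fx now [-0.0159 -0.0178]
t 22.45 pos [0.6333 0.0254 0.0195] rot [-1.7979e+02 -2.0000e-02  8.6660e+01] F [-11.    1.   13.6] open 0.0178
shift now-axes [ 1.3 -3.1 -1. ] turn [-0.21 -0.02 -0.02] shift if turned first [ 1.3 -3.1 -1. ]
[-10.01018448   0.81258139  13.11996478]
```

View pics/sd15.png

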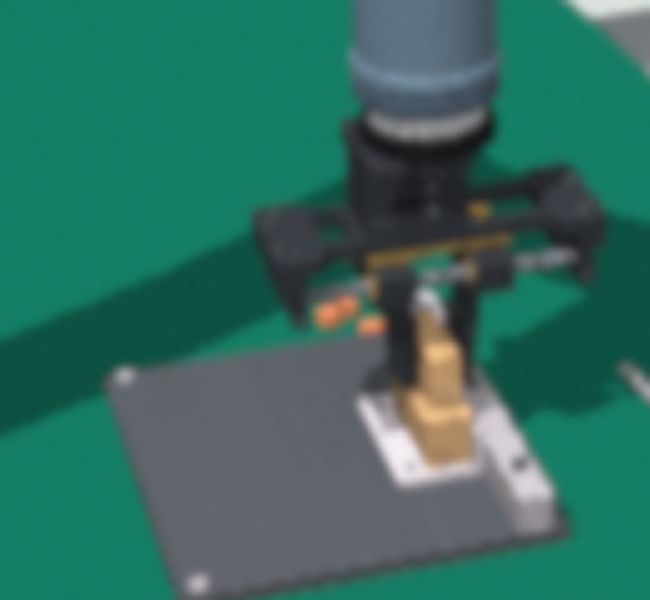

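View pics/sc15.png

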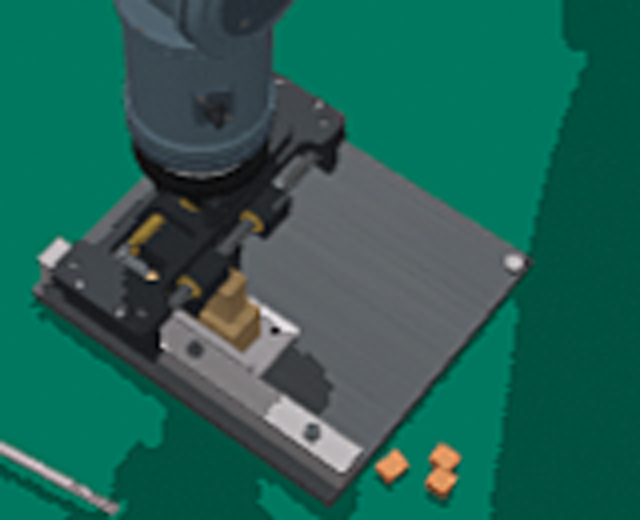

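View pics/w15.png

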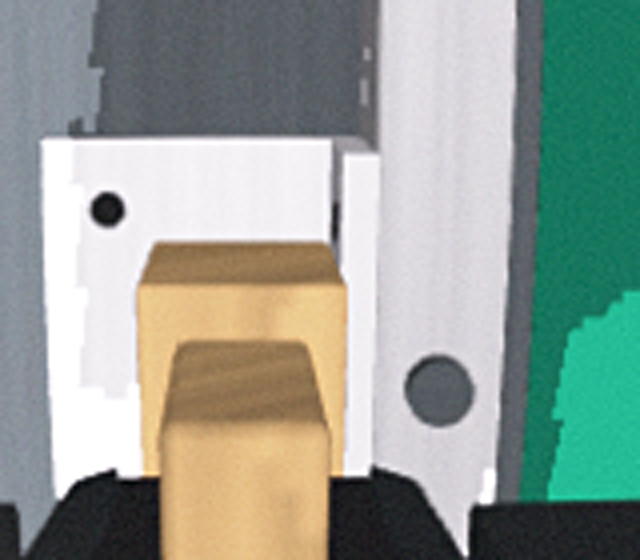

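The wrist view shows the leg flush and parallel along the fence, at (375,150–470), with the block against the leg and on the foot. I'll hold for a moment to check the force stays steady.

>>> jog_arm(
  motion=[
    [0,0,0,0,0,0,0],
    [0,0,0,0,0,0,0],
    [0,0,0,0,0,0,0],
    [0,0,0,0,0,0,0],
    [0,0,0,0,0,0,0],
  ],
)

```text
t: 23.1
ee_pos: [0.6333, 0.0254, 0.0195]
tcp_rot: [-3.138, -0.0, 1.512]
contact_force: [-9.9, -0.1, 13.6]
opening: 0.0176
```

Run:
```python
from plant import *
s=read_state(); print(s["t"],s["contact_force"],s["ee_pos"],s["opening"])
if s["contact_force"][0]<-7 and s["contact_force"][2]>8: print(job_done())
```

```text
23.1 [-9.90072718 -0.14855682 13.58123652] [0.63327196 0.02544621 0.01949942] 0.01762712721543736
the job is handed in; nothing more can be done
None
```

I finished the job and handed it in at t = 23.1 s, with the block still gripped and pushing the angle against the fence and down on the plate. `job_done()` gave no verdict, so the results below are from my own last checks.

- **Grasp:** The first grasp missed. The finger tips end about 37 mm short of the reported TCP, so the fingers closed just above the rib without moving the block. I measured the offset in two views and gripped the rib on the second try, where the opening read 17.6 mm.
- **Chips:** I swept all three off the +y end of the plate with the block. They lie flat on the mat: the nearest is at fixture y ≈ 0.132 m, against the 0.121 m limit, and the other two are at about 0.157 m.
- **Angle:** I set the block inside it and slid it to the fence, and it squared itself on the block. The wrist picture shows the leg flush and parallel to the fence.
- **Push:** The wrist force held steady at about 10 N toward the fence and 13.6 N down. That is somewhat firmer downward than the 10 N asked.
- **Not measured directly:** I could not read the angle's separate contact forces on the fence and plate. I saw no sign of contact with the spool, jar or driver, but I did not measure their positions at the end.

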